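Clear the laptop repair bench: foam tool drawer and spare-part boxes

TASK

Tidy the repair bench: pull the chest's drawer fully open, press every loose hand tool fully home in the foam cutout of its own shape, and then push the drawer fully shut with the tools in it. Stack every loose spare-part box flat and squarely, one on top of another, on the grey box that already stands on the chest, leaving that grey box where it stands (the boxes may be stacked at any time). Do not disturb the cleaner bottle, the screw jar or the mug.

Things in the scene. Friction and masses are not known exactly. Their poses are not given: they have to be found in the camera images.
- chest: Fixed white bench-top chest, 240 (x, depth) x 250 (y) x 80 mm high, with one blue-fronted drawer. Origin: centre of its underside on the bench. Its own -x is the front, out of which the drawer slides; it stands to the robot's left with its front looking roughly to the robot's right. Its flat closed top is 80 mm above the bench.
- drawer (a joint): Travel of the drawer out of the chest, m: 0 fully shut, 0.18 fully open (end stops). It slides level along the chest's own -x with about 3 N of friction and stays where it is left. Front panel 8 mm thick, 250 mm wide, upper edge 72 mm above the bench (outer face in line with the chest's front when shut); its side walls reach 41 mm.
- foam (a point): Middle of the dark foam block in the drawer (rigid here), at its upper face, 29 mm above the bench; moves with the drawer. The foam is 180 x 228 mm with three recesses 11 mm deep with a blue floor (18 mm above the bench), 2 mm larger than the tools all round, side by side 75 mm apart, each along the chest's x axis.
- drawer_handle (a point): Middle of the drawer's bar handle, a steel rod 10 mm in diameter and 110 mm long, level, along the chest's y axis, 50 mm above the bench; the rod's axis stands 45 mm in front of the drawer's front panel (40 mm free behind it). Site axes as the chest's.
- driver: Nut driver, 24 mm thick, either face may be up. Red handle 80 x 24 mm (x = -53 to +27 mm), then a round steel shaft 12 mm in diameter to x = +83 mm at mid thickness. Origin: the place to grip, on the handle's centre line at mid thickness, near its centre of mass; own x runs to the shaft's tip. Mass about 0.09 kg. May be absent (None).
- driver_tip (a point): Tip end of the nut driver's shaft, 83 mm from its origin along its x.
- driver_recess (a point): In the drawer: where driver's origin must come when fully home (12 mm above the recess floor, 1 mm above the foam's upper face). Moves with the drawer; point axes as the chest's; the shaft points to the chest's +x (inwards).
- driver_recess_tip (a point): In the drawer: where driver_tip must come.
- ratchet: Ratchet wrench, 24 mm thick. Green handle 100 x 18 mm (x = -78 to +22 mm) and a round steel head 40 mm in diameter centred at x = +42 mm, to x = +62 mm. Origin: the place to grip, on the centre line of the handle at mid thickness; own x runs towards the head. Mass about 0.14 kg. May be absent (None).
- ratchet_tip (a point): Outermost point of the ratchet's head, 62 mm from its origin along its x.
- ratchet_recess (a point): In the drawer: where ratchet's origin must come when fully home (12 mm above the recess floor). The head points to the chest's -x (towards the drawer front); the head's pocket is square.
- ratchet_recess_tip (a point): In the drawer: where ratchet_tip must come.
- pliers: Closed pliers, 24 mm thick. Steel joint block 30 x 34 mm (x = -15 to +15 mm), steel jaws 18 mm wide to x = +57 mm, two yellow handles that spread to 47 mm over all at x = -81 mm. Origin: the place to grip, centre of the joint block (grip across its 34 mm) at mid thickness; own x runs towards the jaws. Mass about 0.13 kg. May be absent (None).
- pliers_tip (a point): Tip of the pliers' jaws, 57 mm from its origin along its x.
- pliers_recess (a point): In the drawer: where pliers' origin must come when fully home (12 mm above the recess floor). The jaws point to the chest's -x (towards the drawer front); the handles' pocket is a rectangle 51 mm wide.
- pliers_recess_tip (a point): In the drawer: where pliers_tip must come.
- base_box: Grey closed spare-part box, loose, 96 (x) x 58 (y) x 38 mm high, about 0.6 kg, standing on the chest's top: the foot of the column. Origin: centre of its underside.
- box1: Brown cardboard, paper-taped closed spare-part box, 96 (x) x 58 (y) x 38 mm high, about 0.16 kg, solid; it is gripped across its 58 mm. Origin: centre of its underside. May be absent (None).
- box2: White plastic, blue-banded closed spare-part box, 96 (x) x 58 (y) x 38 mm high, about 0.16 kg, solid; it is gripped across its 58 mm. Origin: centre of its underside. May be absent (None).
- box3: Orange plastic, white-banded closed spare-part box, 96 (x) x 58 (y) x 38 mm high, about 0.16 kg, solid; it is gripped across its 58 mm. Origin: centre of its underside. May be absent (None).
- cleaner: Bystander: closed cleaner bottle, 52 mm in diameter, 140 mm tall. Origin under its centre.
- screw_jar: Bystander: closed screw jar, 60 mm in diameter, 60 mm tall. Origin under its centre.
- mug: Bystander: white mug, 76 mm in diameter, 85 mm tall. Origin under its centre.
Not all that is in view belongs to the job. There is more than one size of the driver; the one meant has the size given above.

How it is judged:
On the way, in this order (a step that is already met when the one before it is completed fails the run):
1. the drawer is pulled open (value of joint drawer above 0.15 m), for 0.2 s.
2. every tool lies fully home in its own cutout, drawer still open (distance between driver and driver_recess below 0.006 m and distance between driver_tip and driver_recess_tip below 0.008 m and distance between ratchet and ratchet_recess below 0.006 m and distance between ratchet_tip and ratchet_recess_tip below 0.008 m and distance between pliers and pliers_recess below 0.006 m and distance between pliers_tip and pliers_recess_tip below 0.008 m and value of joint drawer above 0.1 m), for 0.2 s.
3. the drawer is shut with the tools in it (distance between driver and driver_recess below 0.006 m and distance between driver_tip and driver_recess_tip below 0.008 m and distance between ratchet and ratchet_recess below 0.006 m and distance between ratchet_tip and ratchet_recess_tip below 0.008 m and distance between pliers and pliers_recess below 0.006 m and distance between pliers_tip and pliers_recess_tip below 0.008 m and value of joint drawer below 0.012 m), for 0.2 s.
At the end, for the whole second after the job is handed in: Every tool present lies in its own cutout (origin within 6 mm of its place, tip within 8 mm); the drawer is shut to within 12 mm; every loose box present stands flat in one column on the grey box, each centre within 12 mm and 8 degrees of it, at rest; the grey box is within 25 mm of where it stood (all of step 3 and horizontal distance between each of box1, box2, box3 and base_box below 0.012 m and angle between the x axis of each of box1, box2, box3 and the x axis of base_box, either way round below 0.14 rad and z of each of box1, box2, box3 in the frame of base_box above 0.03 m and angle between each of box1, box2, box3, base_box's own z axis and vertical below 0.08 rad and linear speed of each of box1, box2, box3 below 0.02 m/s and distance of base_box from where it was at the start of the episode below 0.025 m); the robot touches nothing.
It fails at once if the cleaner is shoved or knocked over (distance of cleaner from where it was at the start of the episode above 0.04 m or angle between cleaner's own z axis and vertical above 0.5 rad).
It fails at once if the screw_jar is shoved or knocked over (distance of screw_jar from where it was at the start of the episode above 0.04 m or angle between screw_jar's own z axis and vertical above 0.5 rad).
It fails at once if the mug is shoved or knocked over (distance of mug from where it was at the start of the episode above 0.04 m or angle between mug's own z axis and vertical above 0.5 rad).
Of driver, ratchet, pliers only 2 to 3 are there at a start; the rules pass over those that are not, and their reading is None.
Of box1, box2, box3 only 2 to 3 are there at a start; the rules pass over those that are not, and their reading is None.
At some moment in a run one of driver, ratchet, pliers may be knocked a few centimetres aside while the robot is not near it.
Once in a run the grip may slacken for a moment while it holds something.
It also fails if it takes over 208 s, if anything falls off the work surface, if the arm or the gripper's body presses on something with over 40 N, if the wrist force passes 120 N, or if a joint passes its speed limit or range.

ROBOT

A 6-joint arm with a two-finger parallel gripper is mounted at the origin on the work surface. World frame = base frame: x ahead of the robot, y to its left, z up, the work surface at z = 0. Lengths are in m, angles in rad, forces in N, time in s.
With the tool pointing down it reaches from about 0.375 to 0.9 m from the base axis. Payload 3.1 kg.
Tool frame: the origin (TCP) lies midway between the tips of the shut fingers; the grasp point (between the pads) lies 19 mm behind it; x points along the fingers, z is the direction in which the jaws open and shut, and the axes are right-handed (so a half turn about x gives the same grasp; the last joint's range is limited). The gripper opens to 85 mm and grips with 20 to 120 N. Pads are 22 mm wide; open, the fingers measure 114 mm over their backs; the gripper's body (76 mm by 85 mm) begins 54 mm behind the grasp point. The pads swing forward as they close: fully open they stand 13 mm farther back than shut.
Start: joints at [1.028, 0.527, 1.433, -0, 1.181, -0.178], TCP at [0.223, 0.584, 0.231] pointing down, gripper open.
Joint ranges: [-3.08, 3.08], [-0.75, 2.2], [0.22, 2.44], [-1.43, 4.57], [0, 2.65], [-2.85, 2.85]. Speed limits (rad/s): [2.79, 2.79, 3.14, 3.14, 3.14, 3.14].

INTERFACE

Orientations are given as a unit quaternion [x, y, z, w].
In Python, from station import status, snapshot, camera_params, ticket gives the robot as it stands.
- The arm moves only by the tool arm_command, never from a script. Its argument "series" is a list that holds one entry, the list of rows, each a list of 4 numbers: the shift along the tool's x, y, z in mm, then the turn about the tool's x in rad. A call has 1 to 10 rows; each row shifts and turns the commanded pose from where the row before left it, along the tool's axes as they then stand; what a row does not reach is not made up. A row lasts 1/10 s, in which the tool goes at most 50 mm and 8.59 degrees, less where a joint would pass 70% of its speed; a pose out of reach is approached as far as the arm can. A call is refused whole if a number of a shift passes 50 or a number of a turn 0.15, either way. A call with a gripper value outside its range is refused whole. "jaw" is the opening in per cent of the stroke, from 0 (shut) to 100 (fully open), set as the call begins (left out, the last holds). The fingers move at their own pace and stop on an object; "force" is the grip in N (left out, the last holds). Time passes only in rows, so rows that do not move let the fingers close. It gives the time, the measured TCP pose, the force and the opening at its end, in the units of the state.
- status.sense(): the state, without advancing time (a new reading comes with each control period).
- snapshot(name): name is "scene" or "side" or "wrist"; returns the picture (480x640x3 uint8, red, green, blue); there is no depth.
- camera_params(name): a dict with "fovy" (degrees; the focal length in pixels is half the picture's height over the tangent of half this angle, whatever the lens; pixels are square), "cx", "cy" (the principal point, pixels), "extrinsics" (4x4, takes a point from camera to world coordinates); the wrist camera has in their place "mount" (4x4, takes a point from camera to tool coordinates, whose origin is the TCP and whose axes are the tool frame's). Camera axes: x right, y down, z forward; pixel columns grow to the right and rows downward; lengths in m; the calibration is good to about 2 mm. A picture is of the moment at which its call begins: read the wrist's pose just before it. camera_params takes no time and is no camera call.
- ticket.sign_off(): hands the job in, once; it reports no verdict.
The state is a dict: "t": time; "q": joint angles; "qd": joint speeds; "tau": joint torques, N m; "tcp_pos": TCP position; "tool_rot": TCP orientation; "force": force on the tool from outside, world axes, zero at the start; "ft_torque": the same for the moment, N m; "finger_gap": opening from 0.0 (shut) to 1.0 (fully open).
Only numpy, scipy, OpenCV 4.12 (cv2) and the standard library are available. Lean on these libraries where they do the work, as an engineer would, in place of code of your own. Each camera call takes 0.05 s, during which the arm holds its last target. There are 200 camera calls.

## Working session

There is one attempt and no reset: what is moved stays moved. The work goes in short steps, Python scripts to look and compute and a tool call to move; the robot and the scene stay as the last step left them, time stands still between calls to the robot, and variables do not carry over. Pictures are saved under pics/ and viewed, about 12 in all and at most 16, crops included, and the job is handed in when it is done.

Besides the shell and the picture viewer there is one more tool, called after "Request:" as a command line: name --argument value ..., lists and objects as JSON in quotes. arm_command: Moves the arm, as the interface text tells. Its arguments: {"type":"object","properties":{"series":{"type":"array"},"jaw":{"type":"number"},"force":{"type":"number"}},"required":["series"]}

```bash
ls; mkdir -p pics; cat > h.py <<'E'
import numpy as np, cv2
from station import status, snapshot, camera_params, ticket
from scipy.spatial.transform import Rotation as R
def cam(name, s=None):
    p=camera_params(name); f=240/np.tan(np.radians(p['fovy'])/2)
    if name=='wrist':
        s=s or status.sense(); T=np.eye(4); T[:3,:3]=R.from_quat(s['tool_rot']).as_matrix(); T[:3,3]=s['tcp_pos']
        E=T@np.array(p['mount'])
    else: E=np.array(p['extrinsics'])
    return f,p['cx'],p['cy'],E
def ray(c,u,v):
    f,cx,cy,E=c; d=E[:3,:3]@np.array([(u-cx)/f,(v-cy)/f,1.]); return E[:3,3],d
def onz(c,u,v,z):
    o,d=ray(c,u,v); return o+d*(z-o[2])/d[2]
def proj(c,p):
    f,cx,cy,E=c; q=np.linalg.inv(E)@np.append(p,1); return cx+f*q[0]/q[2], cy+f*q[1]/q[2]
def shot(name,fn=None):
    s=status.sense(); c=cam(name,s); im=snapshot(name)
    if fn: cv2.imwrite('pics/'+fn,im[:,:,::-1])
    return im,c
def tri(c1,p1,c2,p2):
    A=[];b=[]
    for c,p in((c1,p1),(c2,p2)):
        o,d=ray(c,*p); d=d/np.linalg.norm(d); M=np.eye(3)-np.outer(d,d); A.append(M); b.append(M@o)
    return np.linalg.lstsq(np.vstack(A),np.hstack(b),rcond=None)[0]
def st():
    s=status.sense(); m=R.from_quat(s['tool_rot']).as_matrix()
    print('t',round(s['t'],2),'tcp',np.round(s['tcp_pos'],4),'x',np.round(m[:,0],3),'z',np.round(m[:,2],3),'q',np.round(s['q'],2),'F',np.round(s['force'],1),'gap',round(s['finger_gap'],3)); return s
E
python3 - <<'E'
from h import *
st()
for n in('scene','side','wrist'):
    im,c=shot(n,n+'0.png'); print(n,np.round(c[0],1),c[1:3],np.round(c[3],3).tolist())
E
```

```text
pics
t 0.0 tcp [0.2226 0.5833 0.2303] x [-0.001 -0.002 -1.   ] z [ 0.357  0.934 -0.002] q [ 1.03  0.53  1.43  0.    1.18 -0.18] F [ 0.3 -1.2  1. ] gap 1.003
scene 569.7 (321.3855759017705, 240.14433485797738) [[0.254, 0.82, -0.513, 1.324], [0.967, -0.216, 0.132, -0.25], [-0.003, -0.53, -0.848, 1.345], [0.0, 0.0, 0.0, 1.0]]
side 450.0 (321.9170185741811, 241.70469072450695) [[0.827, -0.443, 0.345, 0.203], [-0.562, -0.63, 0.536, -0.646], [-0.02, -0.637, -0.77, 0.894], [0.0, 0.0, 0.0, 1.0]]
wrist 390.2 (328.92764559162396, 239.9335850910955) [[0.357, 0.9, 0.25, 0.159], [0.934, -0.344, -0.098, 0.609], [-0.002, 0.269, -0.963, 0.372], [0.0, 0.0, 0.0, 1.0]]
```

View pics/scene0.png

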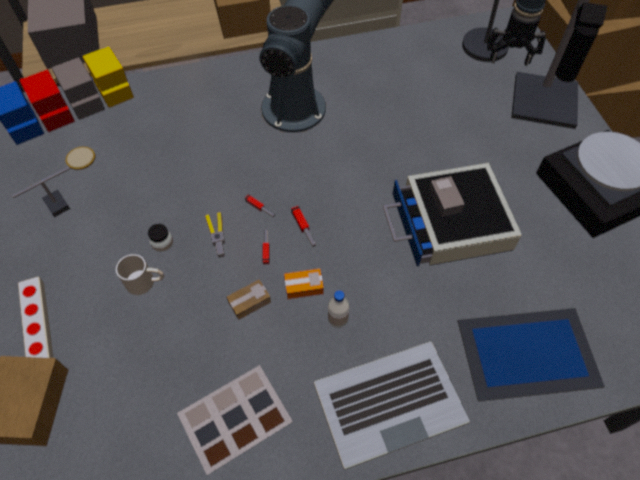

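View pics/side0.png

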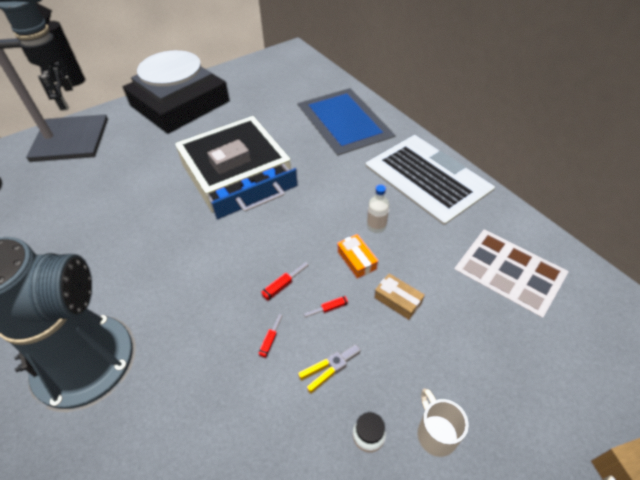

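The scene view shows the candidates. There are three red drivers at (260,205), (303,225) and (266,247). The yellow pliers are at (216,235), and there is no green ratchet. The brown box is at (249,297) and the orange box at (304,282), with no white box. The grey base box sits on the chest at (447,195), and the handle is at (395,222). Bystanders are the bottle at (339,305), the jar at (160,237) and the mug at (135,272). Next I measure these coarsely from both views.

```bash
cat >> h.py <<'E'
def mask(im,kind):
    h=cv2.cvtColor(im,cv2.COLOR_RGB2HSV); H,S,V=[h[:,:,i].astype(int) for i in range(3)]
    m={'red':((H<6)|(H>172))&(S>150)&(V>70),'yellow':(H>22)&(H<35)&(S>130)&(V>80),'orange':(H>8)&(H<20)&(S>190)&(V>110),
       'brown':(H>8)&(H<20)&(S>90)&(S<190)&(V>60),'blue':(H>100)&(H<125)&(S>150)&(V>50)}[kind]
    return m.astype(np.uint8)*255
def blobs(m,amin=40):
    cs,_=cv2.findContours(m,cv2.RETR_EXTERNAL,cv2.CHAIN_APPROX_NONE)
    return [c for c in cs if cv2.contourArea(c)>amin]
def rectz(c,b,z):
    w=np.array([onz(c,u,v,z)[:2] for u,v in b[:,0,:]],np.float32)
    (x,y),(a,bb),t=cv2.minAreaRect((w*1000)); 
    if a<bb: a,bb,t=bb,a,t+90
    return round(float(x),1),round(float(y),1),round(float(a),1),round(float(bb),1),round(float(t),1)
E
python3 - <<'E'
from h import *
P={}
for n in('scene','side'):
    im=cv2.imread(f'pics/{n}0.png')[:,:,::-1].copy(); c=cam(n)
    for k,z in(('red',.015),('yellow',.015),('orange',.038),('brown',.038)):
        for b in blobs(mask(im,k)):
            r=rectz(c,b,z)
            if 0.3<r[0]/1000<1 : print(n,k,b[:,0].mean(0).round(),r)
cs,cd=cam('scene'),cam('side')
print('handle', tri(cs,(388,222),cd,(262,203)))
for n,p,q in(('bottle',(338,306),(378,208)),('jar',(160,237),(370,430)),('mug',(133,270),(443,425))): print(n,tri(cs,p,cd,q).round(3))
# chest corners top z=.08
for p in((409,172),(490,166),(517,237),(431,252)): print('chest',onz(cs,*p,.08).round(3))
for p in((177,148),(255,119),(290,160),(212,193)): print('chest side',onz(cd,*p,.08).round(3))
print('grey',onz(cs,446,190,.118).round(3))
E
```

```text
scene red [ 35. 348.] (642.4, -804.2, 30.3, 26.0, 75.2)
scene red [ 33. 328.] (586.3, -809.8, 29.4, 29.2, 41.5)
scene red [ 31. 309.] (530.7, -815.6, 29.1, 29.0, 65.1)
scene red [ 29. 291.] (474.8, -820.9, 29.5, 28.9, 133.1)
scene red [266. 252.] (518.6, -199.6, 60.8, 13.7, 168.1)
scene red [299. 218.] (430.7, -83.4, 79.6, 24.5, 9.0)
scene red [254. 202.] (344.6, -196.9, 60.0, 20.3, 37.2)
scene yellow [209. 224.] (385.8, -332.6, 62.7, 11.4, 6.3)
scene yellow [219. 221.] (384.7, -304.4, 62.0, 11.1, 174.7)
scene orange [304. 287.] (659.5, -125.2, 93.2, 20.0, 84.3)
scene orange [302. 273.] (620.6, -120.8, 92.0, 15.5, 84.2)
scene brown [245. 435.] (985.6, -342.7, 44.0, 33.9, 106.4)
scene brown [271. 420.] (965.9, -277.9, 43.7, 34.4, 106.3)
scene brown [ 22. 394.] (764.2, -838.0, 189.6, 136.7, 162.8)
scene brown [251. 305.] (672.3, -264.6, 95.3, 34.9, 108.0)
scene brown [244. 290.] (630.0, -277.2, 94.1, 17.3, 107.3)
scene brown [303. 273.] (620.4, -121.2, 97.1, 21.4, 84.5)
side red [267. 343.] (343.2, -198.7, 61.6, 18.3, 36.4)
side red [334. 304.] (517.4, -201.1, 57.6, 21.1, 168.2)
side r
[... 307 characters left out ...]
1.8, -282.1, 97.1, 36.7, 107.7)
side brown [405. 286.] (666.3, -267.2, 95.4, 15.4, 106.7)
side brown [547. 271.] (964.8, -421.8, 41.6, 29.5, 107.8)
side brown [519. 257.] (945.1, -357.5, 40.8, 28.8, 107.2)
side brown [493. 243.] (925.0, -293.4, 40.6, 29.3, 106.8)
side brown [366. 252.] (657.9, -135.3, 117.6, 29.8, 75.6)
handle [0.52815189 0.14406204 0.04712912]
bottle [ 0.749 -0.062  0.072]
jar [ 0.409 -0.469  0.033]
mug [ 0.513 -0.542  0.064]
chest [0.402 0.244 0.08 ]
chest [0.441 0.474 0.08 ]
chest [0.68  0.446 0.08 ]
chest [0.666 0.212 0.08 ]
chest side [0.424 0.449 0.08 ]
chest side [0.674 0.44  0.08 ]
chest side [0.661 0.215 0.08 ]
chest side [0.427 0.221 0.08 ]
grey [0.514 0.305 0.118]
```

```bash
python3 - <<'E'
import cv2,numpy as np
a=cv2.imread('pics/scene0.png')[150:330,190:530]; b=cv2.imread('pics/side0.png')[110:290,170:420]
cv2.imwrite('pics/z1.png',np.vstack([cv2.resize(a,(760,int(180*760/340)),interpolation=3)]))
E
```

```text
(no output)
```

View pics/z1.png

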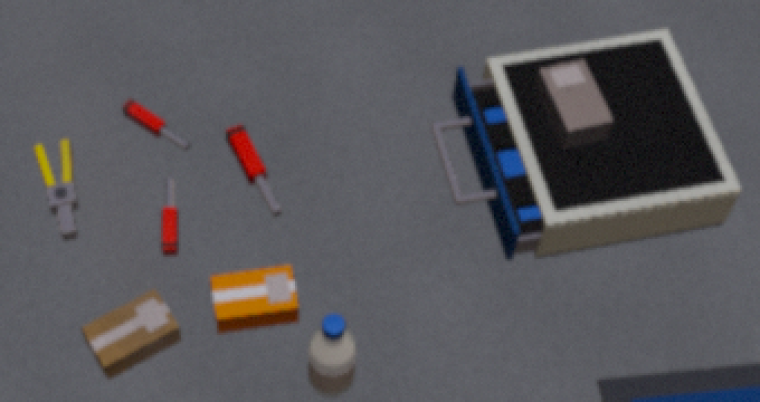

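The intended driver is the one at (303,225): its handle measures 80 x 24 mm, while the other two have 60 mm handles. The crop confirms it, and it also shows the drawer already slightly ajar. Next I move the wrist camera over the drawer.

```bash
cat >> h.py <<'E'
def plan(p,yaw=None,step=40,p0=None,yaw0=None):
    """rows from the current pose (tool down) to TCP p [m], tool z yaw in deg (mod 180)"""
    s=status.sense(); m=R.from_quat(s['tool_rot']).as_matrix()
    a=np.degrees(np.arctan2(m[1,2],m[0,2])) if yaw0 is None else yaw0
    p0=s['tcp_pos'] if p0 is None else p0
    d=0 if yaw is None else (yaw-a+90)%180-90
    D=(np.array(p)-p0)*1000; n=int(np.ceil(max(np.linalg.norm(D)/step,abs(d)/7,1)))
    rows=[]
    for i in range(n):
        t=np.radians(a+d*i/n); z=np.array([np.cos(t),np.sin(t),0]); y=np.cross(z,[0,0,-1]); w=D/n
        rows.append([round(-w[2],1),round(w@y,1),round(w@z,1),round(-np.radians(d/n),4)])
    print(n,rows); return np.array(p),a+d
E
python3 -c "
from h import *
plan((.52,.15,.30),90)"
```

```text
14 [[np.float64(-5.0), np.float64(-30.9), np.float64(-21.3), np.float64(-0.0261)], [np.float64(-5.0), np.float64(-30.3), np.float64(-22.1), np.float64(-0.0261)], [np.float64(-5.0), np.float64(-29.7), np.float64(-22.9), np.float64(-0.0261)], [np.float64(-5.0), np.float64(-29.1), np.float64(-23.7), np.float64(-0.0261)], [np.float64(-5.0), np.float64(-28.5), np.float64(-24.4), np.float64(-0.0261)], [np.float64(-5.0), np.float64(-27.8), np.float64(-25.2), np.float64(-0.0261)], [np.float64(-5.0), np.float64(-27.2), np.float64(-25.9), np.float64(-0.0261)], [np.float64(-5.0), np.float64(-26.5), np.float64(-26.6), np.float64(-0.0261)], [np.float64(-5.0), np.float64(-25.8), np.float64(-27.3), np.float64(-0.0261)], [np.float64(-5.0), np.float64(-25.1), np.float64(-27.9), np.float64(-0.0261)], [np.float64(-5.0), np.float64(-24.3), np.float64(-28.6), np.float64(-0.0261)], [np.float64(-5.0), np.float64(-23.6), np.float64(-29.2), np.float64(-0.0261)], [np.float64(-5.0), np.float64(-22.8), np.float64(-29.8), np.float64(-0.0261)], [np.float64(-5.0), np.float64(-22.0), np.float64(-30.4), np.float64(-0.0261)]]
```

```bash
cat >> h.py <<'E'
def plan(p,yaw=None,step=40,p0=None,yaw0=None):
    """turn rows first, then equal straight rows; TCP p [m], tool z yaw in deg (mod 180)"""
    s=status.sense(); m=R.from_quat(s['tool_rot']).as_matrix()
    a=np.degrees(np.arctan2(m[1,2],m[0,2])) if yaw0 is None else yaw0
    p0=s['tcp_pos'] if p0 is None else p0
    d=0 if yaw is None else (yaw-a+90)%180-90
    D=(np.array(p)-p0)*1000; n=int(np.ceil(max(np.linalg.norm(D)/step,1)-.01)); k=int(np.ceil(abs(d)/7-.01))
    t=np.radians(a+d); z=np.array([np.cos(t),np.sin(t),0]); y=np.cross(z,[0,0,-1])
    if k: print(k,'x turn',round(-np.radians(d/k),3),end=' ; ')
    print(n,'x',[round(float(v),1) for v in(-D[2]/n,D@y/n,D@z/n)],'total',[round(float(v),1) for v in(-D[2],D@y,D@z)]); return np.array(p),a+d
E

```

Request:
arm_command --series '[[[-5, -31, -21, -0.026], [-5, -30, -22, -0.026], [-5, -30, -23, -0.026], [-5, -29, -24, -0.026], [-5, -28.5, -24.5, -0.026], [-5, -28, -25, -0.026], [-5, -27, -26, -0.026], [-5, -26.5, -26.5, -0.026], [-5, -26, -27, -0.026], [-5, -25, -28, -0.026]]]'

```text
t: 1.15
tcp_pos: [0.4359, 0.2732, 0.2814]
tool_rot: [-0.473, 0.525, 0.473, 0.525]
force: [0.8, 0.3, 0.1]
finger_gap: 1.002
```

Request:
arm_command --series '[[[-5, -24, -28.5, -0.026], [-5, -23.5, -29, -0.026], [-5, -23, -30, -0.026], [-5, -22, -30, -0.026], [0, 0, 0, 0], [0, 0, 0, 0], [0, 0, 0, 0]]]'

```text
t: 1.85
tcp_pos: [0.5189, 0.1519, 0.3008]
tool_rot: [-0.499, 0.5, 0.5, 0.5]
force: [-0.2, 0.5, -0.6]
finger_gap: 0.999
```

```bash
python3 -c "
from h import *
st(); shot('wrist','w1.png')"
```

```text
t 1.85 tcp [0.5189 0.1519 0.3008] x [-0.002  0.    -1.   ] z [0. 1. 0.] q [ 0.08  0.34  1.56  0.    1.25 -1.49] F [-0.2  0.5 -0.6] gap 0.999
```

View pics/w1.png

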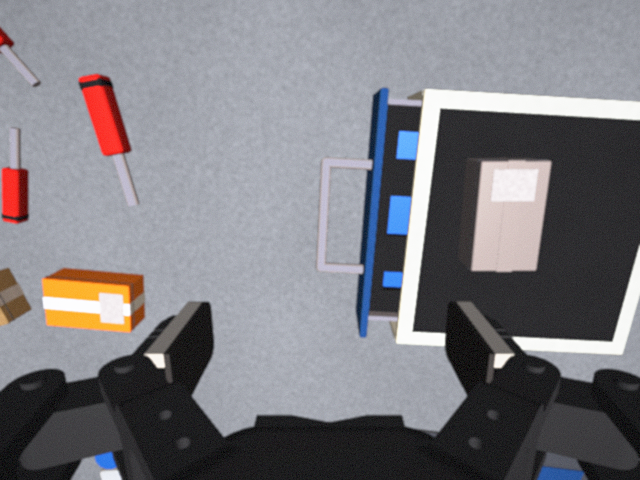

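Wrist view: the handle rod runs from (325,160) to (321,270). The chest's front rim runs from (423,92) to (398,344). The recess fronts are at rows 146 (driver width), 215 (ratchet width) and 280 (pliers width). The grey box top is about (482,160) to (537,271).

```bash
python3 - <<'E'
from h import *
im=cv2.imread('pics/w1.png')[:,:,::-1]; c=cam('wrist')
print('rod',onz(c,325,160,.055).round(4),onz(c,321,270,.055).round(4))
# front rim edge: for each row find first bright white pixel right of blue panel
pts=[]
for v in range(110,335,5):
    row=im[v].astype(int); w=np.where((row[390:450].min(1)>215))[0]
    if len(w): pts.append(onz(c,390+w[0],v,.08)[:2])
pts=np.array(pts,np.float32); l=cv2.fitLine(pts,cv2.DIST_HUBER,0,.01,.01).ravel(); print('rim dir',l, 'chest x yaw',np.degrees(np.arctan2(l[1],l[0])) )
b=max(blobs(mask(im.copy(),'blue')[:, :395]),key=cv2.contourArea); print('panel top z.072',rectz(c,b,.072))
for p in((423,92),(398,344)): print('rim corner',onz(c,*p,.08).round(4))
for p in((482,160),(551,161),(537,271),(470,271)): print('grey',onz(c,*p,.118).round(4))
for v,(a,e) in {146:(398,419),215:(388,411),280:(383,404)}.items(): print('recess',onz(c,a,v,.018).round(4))
for k,z in(('red',.024),('orange',.038)):
    for b in blobs(mask(im.copy(),k)): print(k,b[:,0].mean(0).round(),rectz(c,b,z))
E
```

```text
rod [0.4772 0.1491 0.055 ] [0.5908 0.1446 0.055 ]
rim dir [ 0.9984285  -0.05604025  0.5487683   0.22935162] chest x yaw -3.2125525
panel top z.072 (536.2, 193.2, 245.0, 12.7, 176.8)
rim corner [0.4173 0.235  0.08  ]
rim corner [0.6634 0.2247 0.08  ]
grey [0.4729 0.2778 0.118 ]
grey [0.4737 0.3342 0.118 ]
grey [0.569  0.3364 0.118 ]
grey [0.569  0.2773 0.118 ]
recess [0.4652 0.226  0.018 ]
recess [0.5396 0.2184 0.018 ]
recess [0.6166 0.2157 0.018 ]
red [ 14. 192.] (513.8, -185.8, 54.7, 25.4, 168.3)
red [106. 119.] (438.7, -75.1, 67.9, 30.1, 9.8)
red [93. 78.] (398.6, -82.2, 29.3, 6.0, 96.8)
red [ 4. 39.] (363.2, -160.9, 14.4, 11.4, 167.3)
orange [128. 324.] (662.0, -76.5, 19.8, 10.1, 158.8)
orange [ 79. 320.] (656.4, -134.6, 66.4, 17.3, 84.4)
orange [138. 315.] (651.1, -63.2, 23.6, 7.9, 172.4)
orange [ 95. 287.] (615.0, -109.3, 108.8, 33.3, 84.6)
```

The drawer is about 40 mm open. The chest's x axis has a yaw of about 86.8°, and the rod centre is at about (0.534, 0.147). Next I grip the rod with partly open jaws, because the panel is close behind it.

Request:
arm_command --series '[[[0, 0, 0, 0.056], [40, -5, -1.4, 0], [40, -5, -1.4, 0], [40, -5.3, -1.4, 0], [40, 0, 0, 0], [40, 0, 0, 0], [30, 0, 0, 0], [20, 0, 0, 0], [18, 0, 0, 0], [0, 0, 0, 0]]]' --jaw 40 --force 60

```text
t: 2.9
tcp_pos: [0.5325, 0.1472, 0.0311]
tool_rot: [-0.485, 0.515, 0.487, 0.512]
force: [0.1, -0.1, 0.1]
finger_gap: 0.4
```

Request:
arm_command --series '[[[0, 0, 0, 0], [0, 0, 0, 0], [0, 0, 0, 0], [0, 0, 0, 0], [0, 0, 0, 0], [0, 0, 0, 0]]]' --jaw 0

```text
t: 3.5
tcp_pos: [0.5353, 0.1466, 0.0343]
tool_rot: [-0.486, 0.514, 0.485, 0.514]
force: [-1.7, 3.0, 6.4]
finger_gap: 0.087
```

Request:
arm_command --series '[[[0, 0, -10, 0], [0, 0, -16, 0], [0, 0, -16, 0], [0, 0, -16, 0], [0, 0, -16, 0], [0, 0, -16, 0], [0, 0, -16, 0], [0, 0, -16, 0], [0, 0, -12, 0], [0, 0, -6, 0]]]'

```text
t: 4.5
tcp_pos: [0.5273, 0.0056, 0.0342]
tool_rot: [-0.486, 0.514, 0.485, 0.515]
force: [-1.0, 3.4, 7.8]
finger_gap: 0.088
```

Request:
arm_command --series '[[[0, 0, -3, 0], [0, 0, 0, 0], [0, 0, 0, 0]]]'

```text
t: 4.8
tcp_pos: [0.5272, 0.0038, 0.0343]
tool_rot: [-0.486, 0.514, 0.485, 0.515]
force: [-0.4, 4.2, 7.2]
finger_gap: 0.087
```

Request:
arm_command --series '[[[0, 0, -3, 0], [0, 0, -2, 0], [0, 0, 0, 0], [0, 0, 0, 0]]]'

```text
t: 5.2
tcp_pos: [0.5271, 0.0036, 0.0342]
tool_rot: [-0.483, 0.513, 0.486, 0.517]
force: [4.3, 24.9, 7.2]
finger_gap: 0.088
```

Request:
arm_command --series '[[[0, 0, 4, 0], [0, 0, 0, 0], [0, 0, 0, 0], [0, 0, 0, 0], [-20, 0, 0, 0], [-40, 0, 0, 0], [-45, 0, 0, 0], [-45, 0, 0, 0], [-45, 0, 10, 0], [-45, 0, 20, 0]]]' --jaw 40

```text
t: 6.2
tcp_pos: [0.5283, 0.031, 0.2752]
tool_rot: [-0.485, 0.515, 0.485, 0.515]
force: [0.7, -0.1, -0.7]
finger_gap: 0.401
```

Request:
arm_command --series '[[[-30, 0, 20, 0], [0, 0, 0, 0], [0, 0, 0, 0], [0, 0, 0, 0]]]' --jaw 100

```text
t: 6.6
tcp_pos: [0.5286, 0.0517, 0.3018]
tool_rot: [-0.485, 0.515, 0.486, 0.513]
force: [-1.2, -0.7, -0.6]
finger_gap: 0.997
```

```bash
python3 -c "
from h import *
st(); shot('wrist','w2.png')"
```

```text
t 6.6 tcp [0.5286 0.0517 0.3018] x [-0.003 -0.    -1.   ] z [ 0.058  0.998 -0.   ] q [-0.11  0.32  1.58 -0.    1.25 -1.63] F [-1.2 -0.7 -0.6] gap 0.997
```

View pics/w2.png

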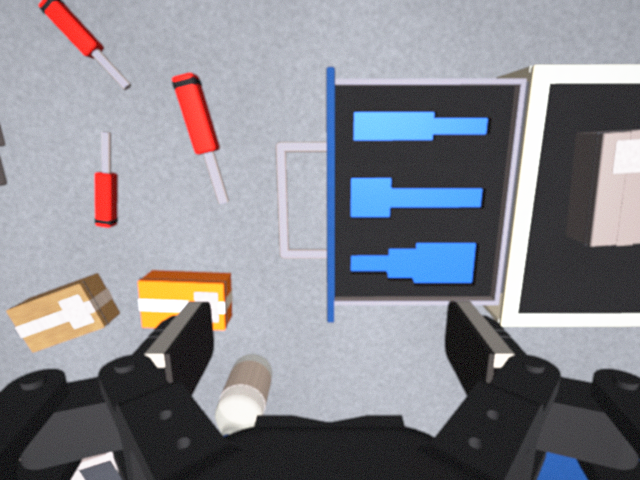

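The drawer is fully open. The recesses show as driver at (420,126), ratchet at (416,197) and pliers at (413,263). The driver lies from (187,80) to (222,200), the orange box is at (185,300) and the brown box at (63,312).

```bash
python3 - <<'E'
from h import *
im=cv2.imread('pics/w2.png')[:,:,::-1].copy(); c=cam('wrist')
m=mask(im,'blue'); h=cv2.cvtColor(im,cv2.COLOR_RGB2HSV)
m2=((h[:,:,0]>98)&(h[:,:,0]<120)&(h[:,:,1]>120)&(h[:,:,2]>150)).astype(np.uint8)*255
ux=np.array([.056,.998])
for b in blobs(m2,300):
    r=rectz(c,b,.018); print('blue',b[:,0].mean(0).round(),r)
    if 135<r[2]<160 or 1:
        w=np.array([onz(c,u,v,.018)[:2] for u,v in b[:,0,:]]); a=w@ux; print('  along',a.min().round(4),a.max().round(4),'across',(w@[.998,-.056]).min().round(4),(w@[.998,-.056]).max().round(4))
for k,z in(('red',.020),('orange',.038),('brown',.038)):
    for b in blobs(mask(im,k),150): print(k,b[:,0].mean(0).round(),rectz(c,b,z))
for p in((283,146),(282,253)): print('rod',onz(c,*p,.055).round(4))
E
```

```text
blue [561. 469.] (909.6, 346.8, 65.7, 44.7, 86.6)
  along 0.3642 0.4298 across 0.866 0.9108
blue [416. 262.] (609.4, 143.0, 142.3, 48.3, 86.6)
  along 0.1057 0.2479 across 0.5761 0.6245
blue [411. 197.] (534.5, 147.2, 144.4, 44.1, 86.7)
  along 0.1047 0.249 across 0.5029 0.5471
blue [418. 125.] (459.2, 151.6, 140.2, 29.1, 86.7)
  along 0.107 0.247 across 0.4351 0.4644
blue [330. 194.] (537.6, 53.3, 281.2, 8.1, 176.8)
  along 0.0793 0.0875 across 0.3929 0.674
red [105. 196.] (514.4, -191.0, 53.8, 22.6, 167.6)
red [197. 117.] (438.7, -79.3, 68.4, 26.3, 9.7)
red [73. 29.] (348.7, -187.8, 58.7, 19.9, 37.2)
orange [195. 280.] (614.2, -113.1, 98.7, 30.2, 84.1)
brown [ 73. 328.] (659.6, -249.8, 119.2, 24.8, 110.8)
brown [ 57. 299.] (623.9, -261.0, 118.9, 23.9, 107.1)
rod [0.4705 0.0112 0.055 ]
rod [5.784e-01 5.000e-04 5.500e-02]
```

```bash
python3 -c "
from h import *
s=st(); plan((.446,-.081,.20),p0=np.array([.5286,.0517,.3018]),yaw0=-80.5)"
```

```text
t 6.65 tcp [0.5286 0.0516 0.3015] x [-0.004  0.    -1.   ] z [ 0.058  0.998 -0.   ] q [-0.11  0.32  1.58 -0.    1.25 -1.63] F [-0.4  0.5 -0.4] gap 1.005
5 x [20.4, -20.7, 23.4] total [101.8, -103.4, 117.2]
```

Request:
arm_command --series '[[[0, 0, 0, 0.146], [0, 0, 0, 0.146], [0, 0, 0, 0.146], [0, 0, 0, 0.146], [0, 0, 0, 0.146], [0, 0, 0, 0.146], [0, 0, 0, 0.146], [0, 0, 0, 0.146], [0, 0, 0, 0.146], [0, 0, 0, 0.146]]]'

```text
t: 7.65
tcp_pos: [0.5289, 0.0516, 0.3014]
tool_rot: [-0.016, 0.708, 0.017, 0.706]
force: [-0.2, 0.3, -0.3]
finger_gap: 1.0
```

Request:
arm_command --series '[[[0, 0, 0, 0.146], [0, 0, 0, 0.146], [0, 0, 0, 0.146], [0, 0, 0, 0.146], [0, 0, 0, 0.146], [0, 0, 0, 0.146], [0, 0, 0, 0.146], [0, 0, 0, 0.146], [0, 0, 0, 0.146], [0, 0, 0, 0.146]]]'

```text
t: 8.65
tcp_pos: [0.5289, 0.0516, 0.3014]
tool_rot: [0.458, 0.539, -0.46, 0.537]
force: [-0.4, 0.4, 0.5]
finger_gap: 0.998
```

Request:
arm_command --series '[[[20, -21, 23.5, 0], [20, -21, 23.5, 0], [20, -21, 23.5, 0], [20, -21, 23.5, 0], [21, -20, 23.5, 0], [0, 0, 0, 0], [0, 0, 0, 0], [0, 0, 0, 0]]]'

```text
t: 9.45
tcp_pos: [0.4469, -0.0806, 0.2023]
tool_rot: [0.457, 0.539, -0.457, 0.539]
force: [0.3, 0.8, 0.2]
finger_gap: 1.004
```

```bash
python3 - <<'E'
from h import *
s=st(); im,c=shot('wrist','w3.png')
for b in blobs(mask(im,'red'),150): print('red',b[:,0].mean(0).round(),rectz(c,b,.022))
E
```

```text
t 9.45 tcp [ 0.4469 -0.0806  0.2023] x [ 0.  0. -1.] z [ 0.164 -0.986 -0.   ] q [-0.43  0.34  1.88  0.    0.92  0.98] F [0.3 0.8 0.2] gap 1.004
red [430. 333.] (352.5, -190.0, 58.7, 18.3, 37.8)
red [329. 222.] (440.6, -81.2, 69.2, 22.6, 9.4)
red [482. 154.] (515.1, -192.7, 51.5, 20.5, 168.0)
```

View pics/w3.png

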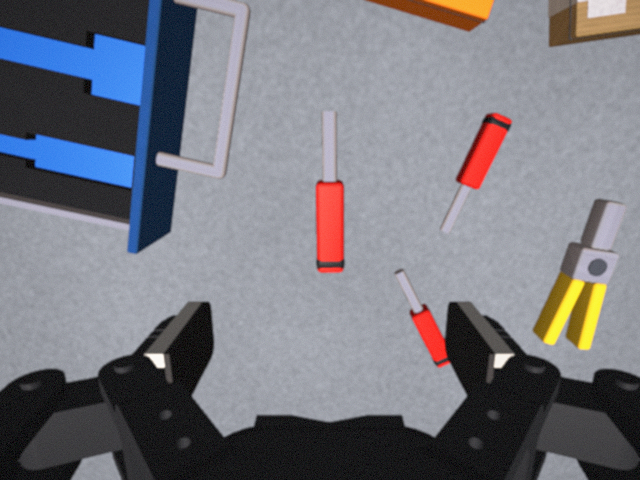

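Here the driver's tip is at (329,110), its handle runs from row 181 to row 271, and its centre column is 330. The pliers' joint is at (590,262) and the jaw tip at (609,202).

```bash
python3 - <<'E'
from h import *
c3=cam('wrist'); s=dict(status.sense()); s['tcp_pos']=[.5286,.0517,.3018]; s['tool_rot']=[-.485,.515,.4855,.514]; c2=cam('wrist',s)
print('tip tri',tri(c2,(222,202),c3,(329,110)).round(4), 'hfront tri',tri(c2,(205,153),c3,(329,181)).round(4))
tip=onz(c3,329,111,.014); hf=onz(c3,329,181,.024); hb=onz(c3,330,271,.020)
print(tip,hf,hb, np.linalg.norm(tip-hf),np.linalg.norm(hf-hb))
d=(tip-hb)[:2]; d/=np.linalg.norm(d); print('yaw',np.degrees(np.arctan2(d[1],d[0])),'org from tip',tip[:2]-.083*d,'from front',hf[:2]-.027*d,'from back',hb[:2]+.053*d)
print('pliers tip',onz(c3,608,202,.02),'joint',onz(c3,588,263,.024))
print(tri(c2,(222,202),c3,(329,110)))
E
```

```text
tip tri [ 0.529  -0.0662  0.0207] hfront tri [ 0.4753 -0.0751  0.0275]
[ 0.52932697 -0.06600471  0.014     ] [ 0.47528612 -0.07498772  0.024     ] [ 0.39706741 -0.08888752  0.02      ] 0.055687590713698686 0.07954477795885842
yaw 9.815823527170366 org from tip [ 0.44754202 -0.08015468] from front [ 0.44868138 -0.07959073] from back [ 0.44929153 -0.07985199]
pliers tip [ 0.49585788 -0.30870939  0.02      ] joint [ 0.44233001 -0.30751048  0.024     ]
[ 0.52900524 -0.06620876  0.02070625]
```

Request:
arm_command --series '[[[40, 1.6, -0.4, 0], [40, 0, 0, 0], [40, 0, 0, 0], [35, 0, 0, 0], [22, 0, 0, 0], [15, 0, 0, 0], [0, 0, 0, 0], [0, 0, 0, 0]]]'

```text
t: 10.3
tcp_pos: [0.4487, -0.0796, 0.0106]
tool_rot: [0.457, 0.539, -0.457, 0.54]
force: [0.7, 0.1, 0.2]
finger_gap: 1.002
```

Request:
arm_command --series '[[[0, 0, 0, 0], [0, 0, 0, 0], [0, 0, 0, 0], [0, 0, 0, 0], [0, 0, 0, 0], [0, 0, 0, 0], [0, 0, 0, 0]]]' --jaw 0 --force 70

```text
t: 11.0
tcp_pos: [0.4483, -0.0802, 0.0111]
tool_rot: [0.457, 0.539, -0.457, 0.54]
force: [0.4, 0.3, 7.2]
finger_gap: 0.255
```

```bash
python3 -c "
from h import *
s=st(); plan((.4583,.1366,.15),-3.3,p0=np.array([s['tcp_pos'][0],s['tcp_pos'][1],.15]))"
```

```text
t 11.0 tcp [ 0.4483 -0.0802  0.0111] x [ 0.001 -0.001 -1.   ] z [ 0.164 -0.986  0.001] q [-0.42  0.73  2.01 -0.    0.4   0.98] F [0.4 0.3 7.2] gap 0.255
12 x turn -0.112 ; 6 x [-0.0, 36.2, -0.4] total [-0.0, 217.0, -2.4]
```

Request:
arm_command --series '[[[-15, 0, 0, 0], [-35, 0, 0, 0], [-45, 0, 0, 0], [-45, 0, 0, 0], [0, 0, 0, -0.112], [0, 0, 0, -0.112], [0, 0, 0, -0.112], [0, 0, 0, -0.112], [0, 0, 0, -0.112], [0, 0, 0, -0.112]]]'

```text
t: 12.0
tcp_pos: [0.4474, -0.0798, 0.1503]
tool_rot: [0.252, 0.661, -0.252, 0.66]
force: [0.4, 0.7, -0.4]
finger_gap: 0.259
```

Request:
arm_command --series '[[[0, 0, 0, -0.112], [0, 0, 0, -0.112], [0, 0, 0, -0.112], [0, 0, 0, -0.112], [0, 0, 0, -0.112], [0, 0, 0, -0.112], [0, 36, -0.4, 0], [0, 36, -0.4, 0], [0, 36, -0.4, 0], [0, 36, -0.4, 0]]]'

```text
t: 13.0
tcp_pos: [0.4547, 0.065, 0.1503]
tool_rot: [0.022, 0.707, -0.022, 0.707]
force: [0.3, 0.2, -0.8]
finger_gap: 0.261
```

Request:
arm_command --series '[[[0, 37, -0.4, 0], [0, 36, -0.4, 0], [0, 0, 0, 0], [0, 0, 0, 0], [0, 0, 0, 0]]]'

```text
t: 13.5
tcp_pos: [0.4586, 0.1361, 0.1502]
tool_rot: [0.022, 0.707, -0.022, 0.707]
force: [0.1, -0.4, -0.3]
finger_gap: 0.257
```

```bash
python3 -c "
from h import *
st(); im,c=shot('wrist','w4.png')
for b in blobs(mask(im,'red'),150): print('red',b[:,0].mean(0).round(),rectz(c,b,.162))
"
```

```text
t 13.5 tcp [0.4586 0.1361 0.1502] x [-0.001 -0.    -1.   ] z [ 0.998 -0.062 -0.001] q [ 0.05  0.46  1.87 -0.    0.81  0.12] F [ 0.1 -0.4 -0.3] gap 0.257
red [329. 329.] (457.8, 132.1, 73.3, 23.5, 86.5)
```

View pics/w4.png

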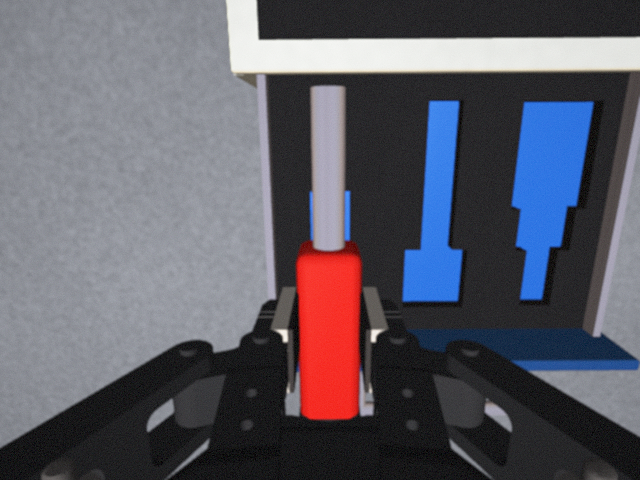

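```bash
python3 - <<'E'
from h import *
c=cam('wrist')
a,b=onz(c,309.5,192,.018),onz(c,350.5,192,.018); print('pocket step',a,b,np.linalg.norm(a-b),'mid',(a+b)/2)
ux=np.array([np.sin(np.radians(3.3)),np.cos(np.radians(3.3))])
print('recess org est',((a+b)/2)[:2]-.029*ux)
tip=onz(c,329,87,.156); hf=onz(c,329,245,.160); print('held tip',tip,'org from tip',tip[:2]-.083*ux,'hf',hf[:2]-.027*ux)
d=tip-hf; print('yaw',np.degrees(np.arctan2(d[1],d[0])),np.linalg.norm(d[:2]))
# ratchet / pliers
im=cv2.imread('pics/w4.png')[:,:,::-1].copy(); h=cv2.cvtColor(im,cv2.COLOR_RGB2HSV)
m2=((h[:,:,0]>98)&(h[:,:,0]<120)&(h[:,:,1]>120)&(h[:,:,2]>150)).astype(np.uint8)*255
for q in blobs(m2,300): print(q[:,0].mean(0).round(),rectz(c,q,.018))
E
```

```text
pocket step [0.44622743 0.16407641 0.018     ] [0.47499072 0.16223653 0.018     ] 0.028822077938123792 mid [0.46060907 0.16315647 0.018     ]
recess org est [0.45893971 0.13420456]
held tip [0.46350515 0.21816728 0.156     ] org from tip [0.45872733 0.13530491] hf [0.45861542 0.13908306]
yaw 86.3388924111247 0.05223559194398113
[546. 192.] (611.0, 143.1, 140.6, 45.9, 86.7)
[436. 208.] (535.1, 147.4, 142.9, 42.0, 86.7)
```

Request:
arm_command --series '[[[30, 0, 0, 0], [35, 0, 0, 0], [25, 0, 0, 0], [10, 0, 0, 0], [5, 0, 0, 0], [5, 0, 0, 0], [3, 0, 0, 0], [0, 0, 0, 0]]]'

```text
t: 14.35
tcp_pos: [0.4594, 0.1367, 0.0378]
tool_rot: [0.022, 0.706, -0.022, 0.707]
force: [0.1, -0.1, -0.4]
finger_gap: 0.257
```

Request:
arm_command --series '[[[2, 0, 0, 0], [2, 0, 0, 0], [2, 0, 0, 0], [0, 0, 0, 0]]]'

```text
t: 14.75
tcp_pos: [0.4588, 0.1368, 0.0312]
tool_rot: [0.022, 0.707, -0.022, 0.707]
force: [0.7, 0.3, -1.6]
finger_gap: 0.258
```

Request:
arm_command --series '[[[1.5, 0, 0, 0], [0, 0, 0, 0]]]'

```text
t: 14.95
tcp_pos: [0.4589, 0.1368, 0.0297]
tool_rot: [0.022, 0.707, -0.022, 0.707]
force: [-0.5, -0.1, -1.0]
finger_gap: 0.257
```

Request:
arm_command --series '[[[0, 0, 0, 0], [0, 0, 0, 0], [0, 0, 0, 0], [-10, 0, 0, 0], [-20, 0, 0, 0], [-30, 0, 0, 0], [-30, 0, 0, 0], [0, 0, 0, 0], [0, 0, 0, 0]]]' --jaw 36

```text
t: 15.85
tcp_pos: [0.4593, 0.1368, 0.1209]
tool_rot: [0.022, 0.706, -0.022, 0.708]
force: [-1.4, -0.7, -0.1]
finger_gap: 0.356
```

```bash
python3 -c "
from h import *
st(); im,c=shot('wrist','w5.png')
for b in blobs(mask(im,'red'),150): print('red',b[:,0].mean(0).round(),rectz(c,b,.042))
"
```

```text
t 15.85 tcp [0.4593 0.1368 0.1209] x [ 0.002  0.    -1.   ] z [ 0.998 -0.062  0.002] q [ 0.06  0.52  1.9  -0.    0.73  0.12] F [-1.4 -0.7 -0.1] gap 0.356
red [329. 325.] (455.7, 88.6, 23.1, 5.5, 176.4)
red [328. 259.] (457.8, 131.7, 70.0, 22.2, 86.9)
```

View pics/w5.png

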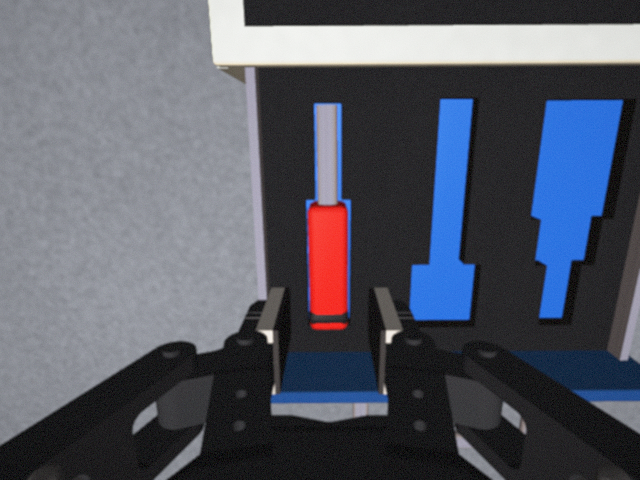

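The driver sits in its recess, with the handle at (328,265) and the shaft in its slot. I give it a light press with shut fingers and then go to the pliers.

Request:
arm_command --series '[[[0, 0, 0, 0], [0, 0, 0, 0], [0, 0, 0, 0], [30, 0, 0, 0], [30, 0, 0, 0], [12, 0, 0, 0], [5, 0, 0, 0], [3, 0, 0, 0], [0, 0, 0, 0]]]' --jaw 0

```text
t: 16.8
tcp_pos: [0.4577, 0.1367, 0.042]
tool_rot: [0.022, 0.707, -0.022, 0.706]
force: [-4.7, -1.2, 16.3]
finger_gap: -0.0
```

```bash
python3 -c "
from h import *
s=st(); a=np.array(s['tcp_pos']); a[2]=.22; plan((.40,-.28,.22),90,p0=a)"
```

```text
t 16.8 tcp [0.4577 0.1367 0.042 ] x [-0.002 -0.    -1.   ] z [ 0.998 -0.061 -0.002] q [ 0.06  0.67  1.94 -0.    0.53  0.12] F [-4.7 -1.2 16.3] gap -0.0
13 x turn 0.116 ; 11 x [-0.0, -5.2, 37.9] total [-0.0, -57.7, 416.7]
```

Request:
arm_command --series '[[[-20, 0, 0, 0], [-40, 0, 0, 0], [-40, 0, 0, 0], [-40, 0, 0, -0.136], [-38, 0, 0, -0.136], [0, 0, 0, -0.136], [0, 0, 0, -0.136], [0, 0, 0, -0.136], [0, 0, 0, -0.136], [0, 0, 0, -0.136]]]' --jaw 100

```text
t: 17.8
tcp_pos: [0.4589, 0.1368, 0.2187]
tool_rot: [-0.306, 0.637, 0.306, 0.638]
force: [0.0, -0.0, -0.1]
finger_gap: 1.0
```

Request:
arm_command --series '[[[0, 0, 0, -0.136], [0, 0, 0, -0.136], [0, 0, 0, -0.136], [0, 0, 0, -0.136], [0, 0, 0, -0.136], [0, 0, -40, 0], [0, 0, -40, 0], [0, 0, -40, 0], [0, 0, -40, 0], [0, 0, -40, 0]]]'

```text
t: 18.8
tcp_pos: [0.4587, -0.0647, 0.2187]
tool_rot: [0.5, -0.5, -0.499, -0.5]
force: [0.5, 0.3, 0.8]
finger_gap: 1.0
```

Request:
arm_command --series '[[[0, 0, -40, 0], [0, 0, -40, 0], [0, 0, -40, 0], [0, 6, -40, 0], [0, 6, -40, 0], [0, 6, -47, 0], [0, 0, 0, 0], [0, 0, 0, 0], [0, 0, 0, 0]]]'

```text
t: 19.7
tcp_pos: [0.4403, -0.3091, 0.218]
tool_rot: [-0.5, 0.5, 0.5, 0.5]
force: [-0.2, -0.4, 0.8]
finger_gap: 0.999
```

```bash
python3 -c "
from h import *
st(); im,c=shot('wrist','w6.png')
for b in blobs(mask(im,'yellow'),150): print('y',b[:,0].mean(0).round(),rectz(c,b,.022))
"
```

```text
t 19.7 tcp [ 0.4403 -0.3091  0.218 ] x [-0.     0.001 -1.   ] z [0.    1.    0.001] q [-0.82  0.43  1.67  0.    1.05 -2.39] F [-0.2 -0.4  0.8] gap 0.999
y [334. 155.] (392.2, -303.6, 65.2, 10.7, 173.6)
y [302. 155.] (392.1, -330.5, 65.3, 10.8, 6.0)
```

View pics/w6.png

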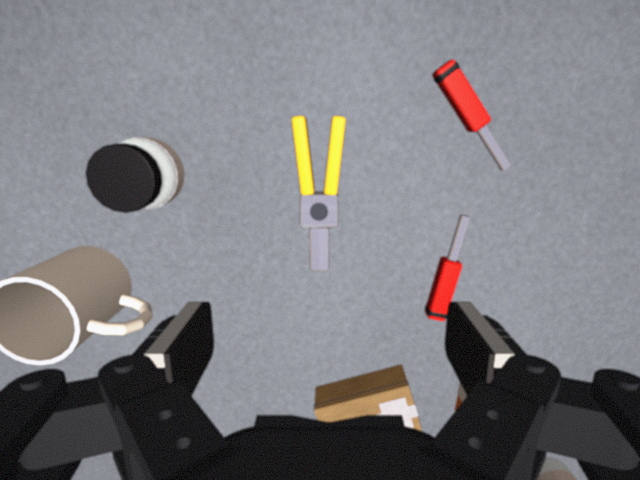

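The pliers' joint circle is at (319,211), the jaw tip at (319,270), and the block spans columns 302 to 338.

```bash
python3 - <<'E'
from h import *
c=cam('wrist'); s=dict(status.sense()); s['tcp_pos']=[.4469,-.0806,.2023]; s['tool_rot']=[.457,.539,-.457,.539]; c3=cam('wrist',s)
print('tri joint',tri(c3,(597,267),c,(319,211)).round(4))
j=onz(c,319,211,.024); t=onz(c,319,270,.020); print('joint',j,'tip',t,'org from tip',t[0]-.057)
l,r=onz(c,301.5,215,.024),onz(c,338.5,215,.024); print('block edges y',l[1],r[1],r[1]-l[1]); print('block rows',onz(c,320,194,.024)[0],onz(c,320,228,.024)[0])
E
```

```text
tri joint [ 0.4398 -0.317   0.0244]
joint [ 0.43914001 -0.3165479   0.024     ] tip [ 0.49526634 -0.31703736  0.02      ] org from tip 0.4382663410889664
block edges y -0.3318997822640565 -0.29949291742536344 0.03240686483869304
block rows 0.4242156533934691 0.45442459017718717
```

Request:
arm_command --series '[[[40, 1.2, -4, 0], [40, 0, -4, 0], [40, 0, 0, 0], [40, 0, 0, 0], [30, 0, 0, 0], [17, 0, 0, 0], [0, 0, 0, 0], [0, 0, 0, 0]]]'

```text
t: 20.55
tcp_pos: [0.4398, -0.3173, 0.0112]
tool_rot: [-0.5, 0.5, 0.5, 0.5]
force: [-0.8, -0.8, 0.6]
finger_gap: 0.999
```

Request:
arm_command --series '[[[0, 0, 0, 0], [0, 0, 0, 0], [0, 0, 0, 0], [0, 0, 0, 0], [0, 0, 0, 0], [0, 0, 0, 0]]]' --jaw 0

```text
t: 21.15
tcp_pos: [0.4399, -0.3187, 0.0121]
tool_rot: [0.5, -0.5, -0.499, -0.5]
force: [0.4, 0.2, 5.9]
finger_gap: 0.379
```

```bash
python3 -c "
from h import *
s=st(); a=np.array(s['tcp_pos']); a[2]+=.14; plan((.6083,.1310,a[2]),-3.3,p0=a)"
```

```text
t 21.15 tcp [ 0.4399 -0.3187  0.0121] x [ 0.001 -0.001 -1.   ] z [ 0.001  1.    -0.001] q [-0.83  0.77  1.78  0.    0.59 -2.4 ] F [0.4 0.2 5.9] gap 0.379
13 x turn -0.116 ; 12 x [-0.0, -38.2, -11.9] total [-0.0, -458.7, -142.3]
```

Request:
arm_command --series '[[[-15, 0, 0, 0], [-35, 0, 0, 0], [-45, 0, 0, 0], [-45, 0, 0, 0], [0, 0, 0, 0.136], [0, 0, 0, 0.136], [0, 0, 0, 0.136], [0, 0, 0, 0.136], [0, 0, 0, 0.136], [0, 0, 0, 0.136]]]'

```text
t: 22.15
tcp_pos: [0.439, -0.318, 0.1509]
tool_rot: [-0.258, 0.658, 0.259, 0.658]
force: [0.1, -0.6, -0.8]
finger_gap: 0.373
```

Request:
arm_command --series '[[[0, 0, 0, 0.136], [0, 0, 0, 0.136], [0, 0, 0, 0.136], [0, 0, 0, 0.136], [0, 0, 0, 0.136], [0, 0, 0, 0.132], [0, 38, 12, 0], [0, 38, 12, 0], [0, 38, 12, 0], [0, 38, 12, 0]]]'

```text
t: 23.15
tcp_pos: [0.496, -0.1679, 0.1508]
tool_rot: [0.021, 0.707, -0.021, 0.707]
force: [0.3, -0.8, -0.5]
finger_gap: 0.375
```

Request:
arm_command --series '[[[0, 38, 12, 0], [0, 38, 12, 0], [0, 38, 12, 0], [0, 38, 12, 0], [0, 38, 12, 0], [0, 38, 12, 0], [0, 39, 11, 0], [0, 39, 11, 0], [0, 0, 0, 0], [0, 0, 0, 0]]]'

```text
t: 24.15
tcp_pos: [0.607, 0.1316, 0.1505]
tool_rot: [0.019, 0.707, -0.02, 0.706]
force: [-0.4, -0.0, -1.3]
finger_gap: 0.371
```

```bash
python3 -c "
from h import *
st(); im,c=shot('wrist','w7.png')
for b in blobs(mask(im,'yellow'),150): print('y',b[:,0].mean(0).round(),rectz(c,b,.162))
"
```

```text
t 24.15 tcp [0.607  0.1316 0.1505] x [-0.001 -0.001 -1.   ] z [ 0.998 -0.056 -0.001] q [ 0.03  0.62  1.52 -0.    1.01  0.09] F [-0.4 -0.  -1.3] gap 0.371
y [370. 189.] (622.6, 178.8, 64.2, 10.7, 80.3)
y [289. 188.] (596.1, 180.5, 64.4, 10.3, 92.9)
```

View pics/w7.png

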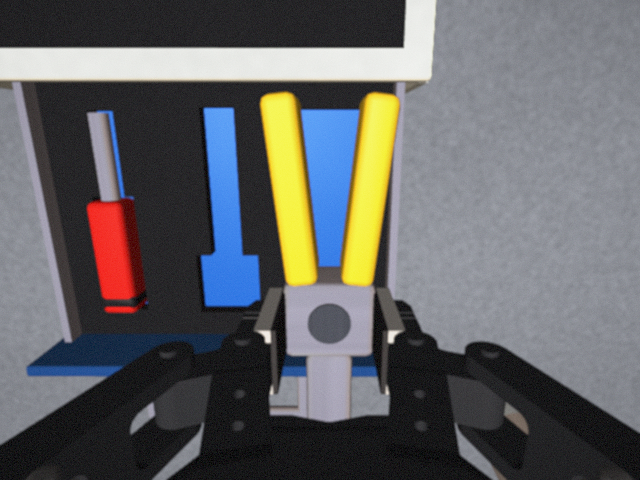

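```bash
python3 - <<'E'
from h import *
c=cam('wrist')
print('joint',onz(c,329.5,323,.1624)); print('block',onz(c,285,300,.1624),onz(c,374,300,.1624),'back edge',onz(c,330,286,.1624))
print('handle ends',onz(c,279,94,.160),onz(c,379,95,.160))
print('recess back edge',onz(c,330,110,.018),'right edge?',onz(c,359,110,.018))
E
```

```text
joint [0.60661605 0.13181594 0.1624    ]
block [0.59119034 0.14183036 0.1624    ] [0.62308396 0.14000379 0.1624    ] back edge [0.60762801 0.14629439 0.1624    ]
handle ends [0.59517886 0.21144273 0.16      ] [0.62679015 0.20930645 0.16      ]
recess back edge [0.61157318 0.2125782  0.018     ] right edge? [0.63084415 0.2114589  0.018     ]
```

Request:
arm_command --series '[[[30, -0.4, 1.4, 0], [35, 0, 0, 0], [25, 0, 0, 0], [13, 0, 0, 0], [5, 0, 0, 0], [3, 0, 0, 0], [3, 0, 0, 0], [0, 0, 0, 0]]]'

```text
t: 25.0
tcp_pos: [0.6097, 0.1302, 0.0376]
tool_rot: [0.021, 0.706, -0.021, 0.707]
force: [0.0, 0.2, -2.0]
finger_gap: 0.375
```

Request:
arm_command --series '[[[2, 0, 0, 0], [2, 0, 0, 0], [2, 0, 0, 0], [0, 0, 0, 0]]]'

```text
t: 25.4
tcp_pos: [0.6088, 0.1304, 0.0306]
tool_rot: [0.02, 0.707, -0.02, 0.707]
force: [0.0, 0.3, -1.0]
finger_gap: 0.377
```

Request:
arm_command --series '[[[0.5, 0, 0, 0], [0, 0, 0, 0], [0, 0, 0, 0], [0, 0, 0, 0], [-10, 0, 0, 0], [-20, 0, 0, 0], [-30, 0, 0, 0], [-30, 0, 0, 0], [0, 0, 0, 0]]]' --jaw 43

```text
t: 26.3
tcp_pos: [0.6125, 0.1305, 0.1256]
tool_rot: [0.021, 0.703, -0.02, 0.71]
force: [0.5, -0.1, -0.3]
finger_gap: 0.433
```

Request:
arm_command --series '[[[0, 0, 0, 0], [0, 0, 0, 0], [0, 0, 0, 0], [0, 0, 0, 0], [30, 0, 0, 0], [30, 0, 0, 0], [12, 0, 0, 0], [5, 0, 0, 0], [2, 0, 0, 0], [0, 0, 0, 0]]]' --jaw 0

```text
t: 27.3
tcp_pos: [0.6091, 0.1303, 0.0423]
tool_rot: [0.02, 0.707, -0.02, 0.707]
force: [0.5, -0.4, 0.7]
finger_gap: 0.002
```

```bash
python3 -c "
from h import *
st()"
```

```text
t 27.3 tcp [0.6091 0.1303 0.0423] x [ 0. -0. -1.] z [ 0.998 -0.058  0.   ] q [ 0.03  0.78  1.57 -0.    0.8   0.09] F [ 0.5 -0.4  0.7] gap 0.002
```

Request:
arm_command --series '[[[1.5, 0, 0, 0], [0, 0, 0, 0]]]'

```text
t: 27.5
tcp_pos: [0.6097, 0.1304, 0.0421]
tool_rot: [0.02, 0.706, -0.02, 0.707]
force: [-1.8, -1.2, 8.4]
finger_gap: -0.0
```

Request:
arm_command --series '[[[-30, 0, 0, 0], [-40, 0, 0, 0], [-40, 0, 0, 0], [0, 0, -20, -0.143], [0, 0, 0, -0.143], [0, 0, 0, -0.143], [0, 0, 0, -0.143], [0, 0, 0, -0.143], [0, 0, 0, -0.143], [0, 0, 0, -0.143]]]' --jaw 40

```text
t: 28.5
tcp_pos: [0.5898, 0.1315, 0.1505]
tool_rot: [-0.323, 0.628, 0.323, 0.63]
force: [0.3, 0.3, -0.7]
finger_gap: 0.399
```

Request:
arm_command --series '[[[-40, 0, 0, -0.143], [-40, 0, 0, -0.143], [-10, 0, 0, -0.143], [0, 0, 0, -0.143], [0, 0, 0, 0], [0, 0, 0, 0]]]'

```text
t: 29.1
tcp_pos: [0.5891, 0.1315, 0.24]
tool_rot: [-0.485, 0.514, 0.485, 0.515]
force: [-0.3, -0.0, -0.3]
finger_gap: 0.4
```

```bash
python3 -c "
from h import *
s=st(); im,c=shot('wrist','w8.png')
for k in('yellow','red'):
  for b in blobs(mask(im,k),150): print(k,b[:,0].mean(0).round(),rectz(c,b,.042))
plan((.527,.0036,.1),86.8)
"
```

```text
t 29.1 tcp [0.5891 0.1315 0.24  ] x [ 0.  0. -1.] z [0.059 0.998 0.   ] q [ 0.03  0.49  1.48  0.    1.17 -1.48] F [-0.3 -0.  -0.3] gap 0.4
yellow [381. 246.] (623.9, 177.2, 66.0, 13.5, 80.0)
yellow [382. 217.] (596.3, 179.1, 65.3, 11.3, 92.4)
red [263.  51.] (456.5, 87.5, 23.2, 6.4, 174.2)
red [315.  50.] (459.1, 129.8, 67.7, 24.7, 86.6)
1 x turn -0.002 ; 5 x [27.9, 10.9, -26.2] total [139.6, 54.7, -131.1]
```

View pics/w8.png

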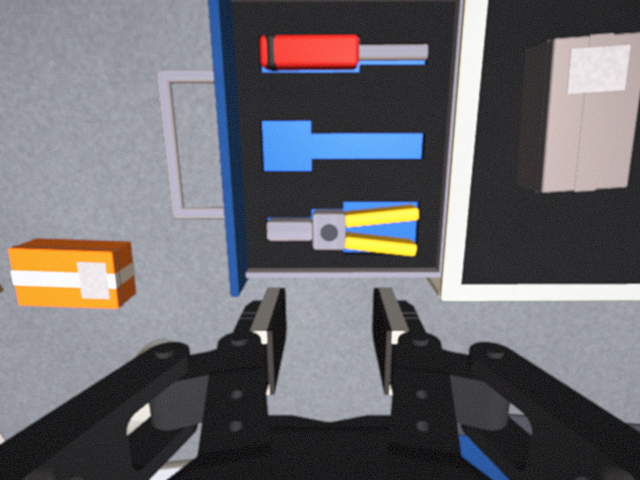

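Both tools are home: presses met contact at 42 mm, and here the driver is at (315,50) and the pliers at (340,231). Next I grip the rod and push the drawer shut.

Request:
arm_command --series '[[[28, 11, -26, 0], [28, 11, -26, 0], [28, 11, -26, 0], [28, 11, -26, 0], [28, 11, -27, 0], [30, 0, 0, 0], [22, 0, 0, 0], [14, 0, 0, 0], [0, 0, 0, 0], [0, 0, 0, 0]]]' --jaw 40

```text
t: 30.15
tcp_pos: [0.5269, 0.0037, 0.0336]
tool_rot: [-0.485, 0.514, 0.486, 0.514]
force: [-0.8, -0.8, 0.5]
finger_gap: 0.399
```

Request:
arm_command --series '[[[0, 0, 0, 0], [0, 0, 0, 0], [0, 0, 0, 0], [0, 0, 0, 0], [0, 0, 0, 0]]]' --jaw 0

```text
t: 30.65
tcp_pos: [0.5276, 0.0038, 0.0349]
tool_rot: [-0.486, 0.513, 0.485, 0.514]
force: [-1.2, 0.7, 6.1]
finger_gap: 0.086
```

Request:
arm_command --series '[[[0, 0, 8, 0], [0, 0, 16, 0], [0, 0, 20, 0], [0, 0, 20, 0], [0, 0, 20, 0], [0, 0, 20, 0], [0, 0, 20, 0], [0, 0, 20, 0], [0, 0, 16, 0], [0, 0, 12, 0]]]'

```text
t: 31.65
tcp_pos: [0.5373, 0.1757, 0.0349]
tool_rot: [-0.487, 0.513, 0.485, 0.514]
force: [-0.5, -5.0, 5.6]
finger_gap: 0.084
```

Request:
arm_command --series '[[[0, 0, 4, 0], [0, 0, 2, 0], [0, 0, 0, 0], [0, 0, 0, 0]]]'

```text
t: 32.05
tcp_pos: [0.5377, 0.1816, 0.0349]
tool_rot: [-0.486, 0.513, 0.485, 0.514]
force: [-0.7, 0.6, 5.3]
finger_gap: 0.088
```

Request:
arm_command --series '[[[0, 0, 2, 0], [0, 0, 2, 0], [0, 0, 0, 0], [0, 0, 0, 0]]]'

```text
t: 32.45
tcp_pos: [0.5377, 0.1836, 0.0349]
tool_rot: [-0.487, 0.514, 0.485, 0.513]
force: [-0.7, -6.5, 6.6]
finger_gap: 0.087
```

Request:
arm_command --series '[[[0, 0, -2, 0], [0, 0, 0, 0], [0, 0, 0, 0], [0, 0, 0, 0], [-20, 0, 0, 0], [-40, 0, 0, 0], [-45, 0, 0, 0], [-45, 0, 0, 0], [-35, 0, 0, 0], [0, 0, 0, 0]]]' --jaw 40

```text
t: 33.45
tcp_pos: [0.5403, 0.1844, 0.2243]
tool_rot: [-0.488, 0.51, 0.484, 0.517]
force: [0.3, -0.5, 0.4]
finger_gap: 0.398
```

```bash
python3 -c "
from h import *
s=st(); plan((.635,-.118,.22),-5.8)
"
```

```text
t 33.45 tcp [0.5403 0.1844 0.2243] x [ 0.012  0.002 -1.   ] z [0.055 0.998 0.003] q [ 0.13  0.46  1.59  0.    1.08 -1.38] F [ 0.3 -0.5  0.4] gap 0.398
13 x turn -0.117 ; 8 x [0.5, 36.4, -15.6] total [4.3, 291.3, -124.8]
```

Request:
arm_command --series '[[[0, 0, 0, 0.147], [0, 0, 0, 0.147], [0, 0, 0, 0.147], [0, 0, 0, 0.147], [0, 0, 0, 0.147], [0, 0, 0, 0.147], [0, 0, 0, 0.147], [0, 0, 0, 0.147], [0, 0, 0, 0.147], [0, 0, 0, 0.147]]]' --jaw 85

```text
t: 34.45
tcp_pos: [0.5359, 0.1836, 0.2173]
tool_rot: [-0.014, 0.708, 0.014, 0.706]
force: [0.3, 0.7, 0.4]
finger_gap: 0.851
```

Request:
arm_command --series '[[[0, 0, 0, 0.146], [0, -36, 15.5, 0], [0, -36, 15.5, 0], [0, -36, 15.5, 0], [0, -36, 15.5, 0], [0, -36, 15.5, 0], [0, -36, 15.5, 0], [0, -37, 16, 0], [0, -38, 16, 0], [0, 0, 0, 0]]]'

```text
t: 35.45
tcp_pos: [0.6332, -0.1239, 0.2172]
tool_rot: [0.037, 0.706, -0.038, 0.706]
force: [0.3, 0.4, -0.6]
finger_gap: 0.852
```

Request:
arm_command --series '[[[0, 0, 0, 0], [0, 0, 0, 0]]]'

```text
t: 35.65
tcp_pos: [0.6309, -0.1173, 0.2176]
tool_rot: [0.036, 0.707, -0.035, 0.705]
force: [-0.2, 0.5, 0.3]
finger_gap: 0.85
```

```bash
python3 - <<'E'
from h import *
s=st(); im,c=shot('wrist','w9.png')
h=cv2.cvtColor(im,cv2.COLOR_RGB2HSV); m=mask(im,'orange')
for b in blobs(m,150): print('orange',b[:,0].mean(0).round(),rectz(c,b,.038))
E
```

```text
t 35.65 tcp [ 0.6309 -0.1173  0.2176] x [-0.003  0.002 -1.   ] z [ 0.995 -0.1   -0.003] q [-0.36  0.57  1.4   0.    1.18 -0.26] F [-0.2  0.5  0.3] gap 0.85
orange [322. 239.] (620.2, -139.7, 50.7, 18.3, 84.3)
orange [366. 222.] (658.1, -126.0, 85.5, 19.2, 84.4)
```

View pics/w9.png

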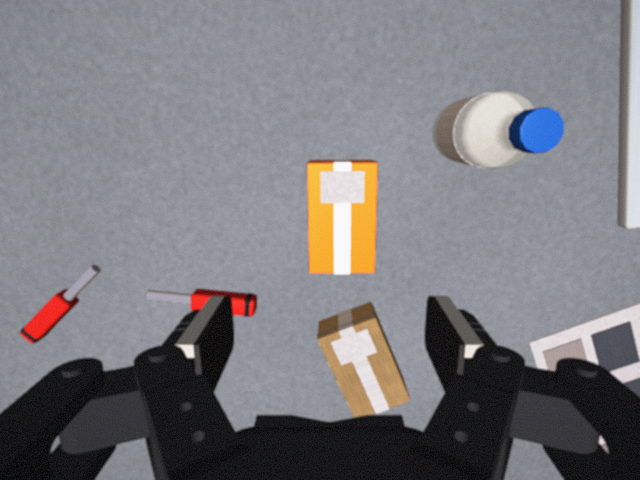

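The orange box's top runs from (308,161) to (377,273), and the bottle is clear to the right.

```bash
python3 - <<'E'
from h import *
c=cam('wrist'); s=dict(status.sense()); s['tcp_pos']=[.5286,.0517,.3018]; s['tool_rot']=[-.485,.515,.4855,.514]; c2=cam('wrist',s)
P=[onz(c,u,v,.038) for u,v in((308,163),(378,163),(376,273),(309,273))]
print(np.round(P,4)); print('centre',np.mean(P,0),'len',np.linalg.norm(P[0]-P[3]),np.linalg.norm(P[1]-P[2]),np.linalg.norm(P[0]-P[1]))
d=(P[0]+P[1]-P[2]-P[3]); print('yaw',np.degrees(np.arctan2(d[1],d[0])))
print('tri corner far-near', tri(c2,(231,280),c,(309,161)).round(4), tri(c2,(139,280),c,(309,273)).round(4))
plan(np.append(np.mean(P,0)[:2],.016),84.3-90)
E
```

```text
[[ 0.6177 -0.0714  0.038 ]
 [ 0.6741 -0.0771  0.038 ]
 [ 0.666  -0.1714  0.038 ]
 [ 0.6077 -0.1656  0.038 ]]
centre [ 0.64136927 -0.12140638  0.038     ] len 0.094706669679231 0.09467699972608283 0.05668071134482459
yaw 84.54525192357892
tri corner far-near [ 0.6183 -0.0697  0.0191] [ 0.6074 -0.167   0.0339]
6 x [33.7, -0.6, 1.8] total [202.0, -3.4, 10.7]
```

Request:
arm_command --series '[[[40, -1.7, 5, 0], [40, -1.7, 5.7, 0], [40, 0, 0, 0], [40, 0, 0, 0], [30, 0, 0, 0], [15, 0, 0, 0], [7, 0, 0, 0], [0, 0, 0, 0]]]'

```text
t: 36.5
tcp_pos: [0.6423, -0.1225, 0.0068]
tool_rot: [0.035, 0.706, -0.035, 0.706]
force: [-0.6, -0.7, 0.4]
finger_gap: 0.847
```

Request:
arm_command --series '[[[0, 0, 0, 0], [0, 0, 0, 0], [0, 0, 0, 0], [0, 0, 0, 0], [0, 0, 0, 0], [0, 0, 0, 0]]]' --jaw 0 --force 60

```text
t: 37.1
tcp_pos: [0.6436, -0.1236, 0.0088]
tool_rot: [0.035, 0.705, -0.036, 0.707]
force: [0.8, -0.4, 6.5]
finger_gap: 0.664
```

```bash
python3 -c "
from h import *
s=st()
# base box from w8 
s8=dict(s); s8['tcp_pos']=[.5891,.1315,.24]; s8['tool_rot']=[-.485,.514,.485,.515]; c=cam('wrist',s8)
for p in((544,42),(546,191),(626,187)): print(onz(c,*p,.118).round(4))
print(tri(cam('scene'),(430,178),c,(544,42)))
"
```

```text
t 37.1 tcp [ 0.6436 -0.1236  0.0088] x [ 0.003 -0.001 -1.   ] z [ 0.995 -0.101  0.003] q [-0.36  0.85  1.49  0.    0.8  -0.26] F [ 0.8 -0.4  6.5] gap 0.664
[0.4759 0.2699 0.118 ]
[0.5683 0.2794 0.118 ]
[0.5688 0.3331 0.118 ]
[0.47787077 0.26596226 0.13475025]
```

Request:
arm_command --series '[[[-15, 0, 0, 0], [-35, 0, 0, 0], [-45, 0, 0, 0], [-45, 0, 0, 0], [-45, 0, 0, 0], [-45, 0, 0, 0], [-41, 0, 0, 0.147], [0, 0, 0, 0.147], [0, 0, 0, 0.147], [0, 0, 0, 0.147]]]'

```text
t: 38.1
tcp_pos: [0.6415, -0.123, 0.279]
tool_rot: [0.241, 0.665, -0.241, 0.665]
force: [0.3, -0.3, -2.6]
finger_gap: 0.67
```

Request:
arm_command --series '[[[0, 0, 0, 0.147], [0, 0, 0, 0.147], [0, 0, 0, 0.147], [0, 0, 0, 0.147], [0, 0, 0, 0.147], [0, 0, 0, 0.147], [0, -17, -36, 0], [0, -17, -36, 0], [0, -17, -36, 0], [0, -17, -36, 0]]]'

```text
t: 39.1
tcp_pos: [0.5727, 0.022, 0.2782]
tool_rot: [-0.5, -0.5, 0.5, -0.5]
force: [0.8, -0.3, -1.2]
finger_gap: 0.671
```

Request:
arm_command --series '[[[0, -17, -36, 0], [0, -17, -36, 0], [0, -17, -36, 0], [0, -17, -36, 0], [0, -17, -36, 0], [0, -17, -36, 0], [0, -17, -36, 0], [0, -17, -33, 0], [0, 0, 0, 0], [0, 0, 0, 0]]]'

```text
t: 40.1
tcp_pos: [0.4375, 0.3061, 0.2782]
tool_rot: [0.499, 0.5, -0.5, 0.501]
force: [0.3, -0.8, -1.7]
finger_gap: 0.665
```

Request:
arm_command --series '[[[0, 0, 0, 0], [0, 0, 0, 0]]]'

```text
t: 40.3
tcp_pos: [0.4389, 0.3048, 0.2779]
tool_rot: [-0.5, -0.499, 0.501, -0.5]
force: [0.2, 0.2, -2.4]
finger_gap: 0.67
```

```bash
python3 - <<'E'
from h import *
s=st(); im,c=shot('wrist','w10.png')
E
```

```text
t 40.3 tcp [0.4389 0.3048 0.2779] x [ 0. -0. -1.] z [-0.002 -1.     0.   ] q [ 0.4   0.35  1.6  -0.    1.19  1.97] F [ 0.2  0.2 -2.4] gap 0.67
```

View pics/w10.png

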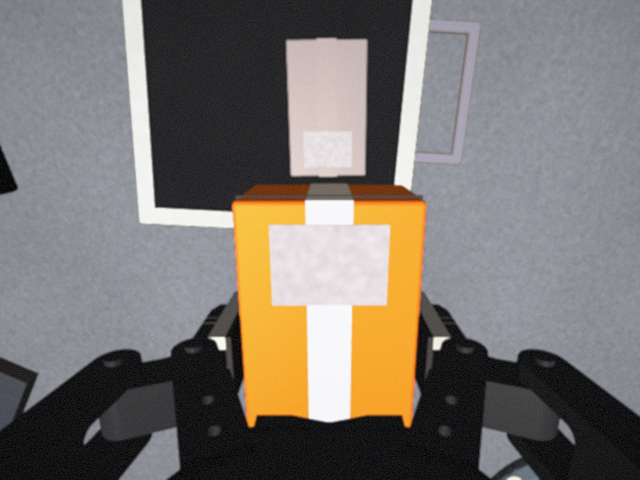

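The grey box's top corners are (286,40), (367,40), (365,177) and (291,177). The held box's far top edge is at row 200, columns 234 to 426.

```bash
python3 - <<'E'
from h import *
c=cam('wrist'); s=dict(status.sense()); s['tcp_pos']=[.5189,.1519,.3008]; s['tool_rot']=[-.499,.5,.5,.5]; c1=cam('wrist',s)
P=np.array([onz(c,u,v,.118) for u,v in((286,40),(367,40),(365,177),(291,177))]); print(P.round(4),'centre',P.mean(0).round(4))
d=P[0]+P[1]-P[2]-P[3]; print('yaw',np.degrees(np.arctan2(d[1],d[0])),np.linalg.norm(d)/2,np.linalg.norm(P[0]-P[1]))
for a,b in(((551,161),(291,177)),((537,271),(286,40))): print('tri',tri(c1,a,c,b).round(4))
l,r=onz(c,234,200,.307),onz(c,426,200,.307); print('held far edge',l,r,'mid x -48mm',(l+r)[0]/2-.048)
e=onz(c,330,186,.269); print('held far bottom edge x-48',e[0]-.048)
E
```

```text
[[0.5681 0.3352 0.118 ]
 [0.568  0.2785 0.118 ]
 [0.4726 0.2778 0.118 ]
 [0.4728 0.3345 0.118 ]] centre [0.5204 0.3065 0.118 ]
yaw 0.43148514980523717 0.09536289469780457 0.05674711755352028
tri [0.4739 0.3342 0.1163]
tri [0.5692 0.3349 0.118 ]
held far edge [0.48750035 0.33289434 0.307     ] [0.48734217 0.27727747 0.307     ] mid x -48mm 0.4394212580404442
held far bottom edge x-48 0.43831241459039194
```

Request:
arm_command --series '[[[0, 27, -0.5, 0], [0, 27, -0.5, 0], [0, 27, -0.5, 0], [0, 0, 0, 0], [35, 0, 0, 0], [40, 0, 0, 0], [40, 0, 0, 0], [20, 0, 0, 0], [10, 0, 0, 0], [0, 0, 0, 0]]]'

```text
t: 41.35
tcp_pos: [0.5186, 0.3066, 0.1316]
tool_rot: [-0.499, -0.5, 0.501, -0.499]
force: [0.2, -0.8, -2.0]
finger_gap: 0.67
```

Request:
arm_command --series '[[[3, 0, 0, 0], [0, 0, 0, 0], [0, 0, 0, 0]]]'

```text
t: 41.65
tcp_pos: [0.5201, 0.3077, 0.1311]
tool_rot: [0.501, 0.5, -0.499, 0.5]
force: [1.0, -0.1, -1.3]
finger_gap: 0.669
```

Request:
arm_command --series '[[[2, 0, 0, 0], [0, 0, 0, 0], [0, 0, 0, 0]]]'

```text
t: 41.95
tcp_pos: [0.5193, 0.3075, 0.128]
tool_rot: [0.5, 0.5, -0.5, 0.5]
force: [-0.4, -0.2, -1.7]
finger_gap: 0.668
```

Request:
arm_command --series '[[[1.5, 0, 0, 0], [0, 0, 0, 0], [0, 0, 0, 0]]]'

```text
t: 42.25
tcp_pos: [0.5196, 0.3075, 0.1269]
tool_rot: [0.5, 0.5, -0.5, 0.5]
force: [-0.9, -1.2, 3.2]
finger_gap: 0.665
```

Request:
arm_command --series '[[[0, 0, 0, 0], [0, 0, 0, 0], [0, 0, 0, 0], [-15, 0, 0, 0], [-35, 0, 0, 0], [-40, 0, 0, 0], [-30, 0, 0, -0.144], [0, 0, 0, -0.144], [0, 0, 0, -0.144], [0, 0, 0, -0.144]]]' --jaw 85

```text
t: 43.25
tcp_pos: [0.5193, 0.3074, 0.2466]
tool_rot: [0.336, 0.622, -0.335, 0.623]
force: [0.3, -1.0, -0.7]
finger_gap: 0.848
```

Request:
arm_command --series '[[[0, 0, 0, -0.144], [0, 0, 0, -0.144], [0, 0, 0, -0.144], [0, 0, 0, -0.144], [0, 0, 0, -0.144], [0, 0, 0, -0.144], [0, 0, 0, -0.144], [0, 0, 0, -0.144], [0, 0, 0, -0.146], [0, -39, -3, 0]]]'

```text
t: 44.25
tcp_pos: [0.5273, 0.2722, 0.2461]
tool_rot: [-0.109, 0.698, 0.11, 0.699]
force: [1.7, -1.8, 1.2]
finger_gap: 0.848
```

Request:
arm_command --series '[[[0, -39, -3, 0], [0, -39, -3, 0], [0, -39, -3, 0], [0, -39, -3, 0], [0, -39, -3, 0], [0, -39, -3, 0], [0, -39, -3, 0], [0, -39, -3, 0], [0, -39, -3, 0], [0, -39, -3, 0]]]'

```text
t: 45.25
tcp_pos: [0.6159, -0.1135, 0.2461]
tool_rot: [-0.107, 0.699, 0.107, 0.699]
force: [0.3, 0.7, -1.3]
finger_gap: 0.847
```

Request:
arm_command --series '[[[5, -40, -4, 0], [5, -40, -4, 0], [5, -40, -4, 0], [10, -42, -4, 0], [0, 0, 0, 0], [0, 0, 0, 0], [0, 0, 0, 0], [0, 0, 0, 0]]]'

```text
t: 46.05
tcp_pos: [0.6489, -0.2697, 0.2218]
tool_rot: [-0.107, 0.699, 0.107, 0.699]
force: [-0.1, -0.4, -0.3]
finger_gap: 0.851
```

```bash
python3 - <<'E'
from h import *
s=st(); im,c=shot('wrist','w11.png')
for b in blobs(mask(im,'brown'),150): print(b[:,0].mean(0).round(),rectz(c,b,.038))
h=cv2.cvtColor(im,cv2.COLOR_RGB2HSV); 
E
```

```text
t 46.05 tcp [ 0.6489 -0.2697  0.2218] x [ 0.  0. -1.] z [0.954 0.3   0.   ] q [-0.55  0.65  1.23  0.    1.27 -0.86] F [-0.1 -0.4 -0.3] gap 0.851
[608. 357.] (939.6, -326.4, 34.5, 34.3, 104.5)
[617. 304.] (922.5, -270.1, 41.4, 34.5, 107.4)
[351. 209.] (665.1, -262.7, 95.0, 20.3, 106.9)
[306. 208.] (630.5, -273.5, 95.0, 20.1, 107.0)
```

View pics/w11.png

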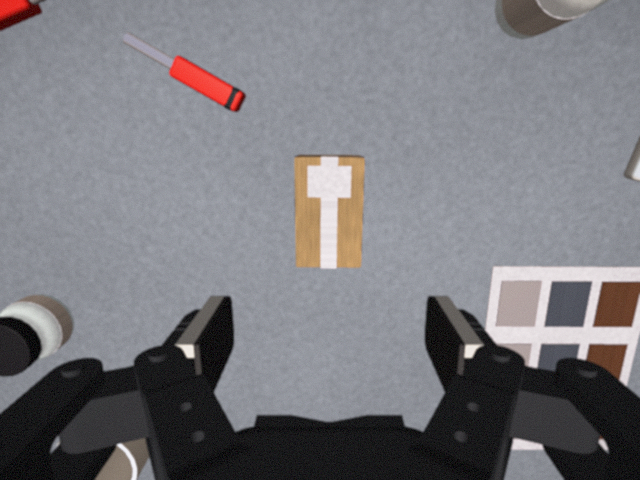

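The brown box is at (330,212), with centre (0.648, -0.268) and yaw 107°. I grip it now.

Request:
arm_command --series '[[[40, 1, -0.6, 0], [40, 1, 0, 0], [40, 0, 0, 0], [40, 0, 0, 0], [30, 0, 0, 0], [15, 0, 0, 0], [9, 0, 0, 0], [0, 0, 0, 0], [0, 0, 0, 0]]]'

```text
t: 47.0
tcp_pos: [0.649, -0.27, 0.0091]
tool_rot: [-0.108, 0.698, 0.106, 0.7]
force: [0.3, -0.2, 0.1]
finger_gap: 0.851
```

Request:
arm_command --series '[[[0, 0, 0, 0], [0, 0, 0, 0], [0, 0, 0, 0], [0, 0, 0, 0], [0, 0, 0, 0], [0, 0, 0, 0]]]' --jaw 0

```text
t: 47.6
tcp_pos: [0.6492, -0.2705, 0.0097]
tool_rot: [-0.108, 0.698, 0.106, 0.7]
force: [0.6, -0.1, 6.8]
finger_gap: 0.667
```

```bash
python3 -c "
from h import *
s=st(); a=np.array(s['tcp_pos']); a[2]=.29; plan((.60,.306,.29),90.4,p0=a)"
```

```text
t 47.6 tcp [ 0.6492 -0.2705  0.0097] x [ 0.003 -0.002 -1.   ] z [0.954 0.298 0.003] q [-0.55  0.9   1.35  0.    0.89 -0.86] F [ 0.6 -0.1  6.8] gap 0.667
11 x turn -0.116 ; 15 x [-0.0, 3.0, 38.5] total [-0.0, 45.1, 576.8]
```

Request:
arm_command --series '[[[-15, 0, 0, 0], [-35, 0, 0, 0], [-45, 0, 0, 0], [-45, 0, 0, 0], [-45, 0, 0, 0], [-45, 0, 0, 0], [-45, 0, 0, -0.116], [-5, 0, 0, -0.116], [0, 0, 0, -0.116], [0, 0, 0, -0.116]]]'

```text
t: 48.6
tcp_pos: [0.6471, -0.2692, 0.2886]
tool_rot: [-0.266, 0.655, 0.266, 0.655]
force: [-0.5, 0.0, -2.5]
finger_gap: 0.665
```

Request:
arm_command --series '[[[0, 0, 0, -0.116], [0, 0, 0, -0.116], [0, 0, 0, -0.116], [0, 0, 0, -0.116], [0, 0, 0, -0.116], [0, 0, 0, -0.116], [0, 0, 0, -0.116], [0, 3, 38, 0], [0, 3, 38, 0], [0, 3, 38, 0]]]'

```text
t: 49.6
tcp_pos: [0.6367, -0.1544, 0.2873]
tool_rot: [-0.501, 0.498, 0.502, 0.498]
force: [0.6, 1.1, -2.3]
finger_gap: 0.669
```

Request:
arm_command --series '[[[0, 3, 38, 0], [0, 3, 38, 0], [0, 3, 38, 0], [0, 3, 39, 0], [0, 3, 39, 0], [0, 3, 39, 0], [0, 3, 39, 0], [0, 3, 39, 0], [0, 3, 39, 0], [0, 3, 38, 0]]]'

```text
t: 50.6
tcp_pos: [0.6035, 0.2316, 0.2877]
tool_rot: [-0.502, 0.498, 0.502, 0.498]
force: [1.0, -0.1, -1.8]
finger_gap: 0.663
```

Request:
arm_command --series '[[[0, 3, 38, 0], [0, 3, 38, 0], [0, 0, 0, 0], [0, 0, 0, 0], [0, 0, 0, 0], [0, 0, 0, 0]]]'

```text
t: 51.2
tcp_pos: [0.5981, 0.3046, 0.2874]
tool_rot: [0.502, -0.499, -0.502, -0.498]
force: [-0.3, -0.2, -1.2]
finger_gap: 0.668
```

```bash
python3 - <<'E'
from h import *
s=st(); im,c=shot('wrist','w12.png')
for b in blobs(mask(im,'orange'),100): print(b[:,0].mean(0).round(),rectz(c,b,.156))
E
```

```text
t 51.2 tcp [0.5981 0.3046 0.2874] x [-0. -0. -1.] z [-0.006  1.    -0.   ] q [ 0.31  0.54  1.24 -0.    1.36 -1.27] F [-0.3 -0.2 -1.2] gap 0.668
[374. 103.] (518.0, 332.0, 94.6, 20.1, 6.7)
[295. 106.] (518.5, 286.4, 95.2, 19.9, 176.1)
```

View pics/w12.png

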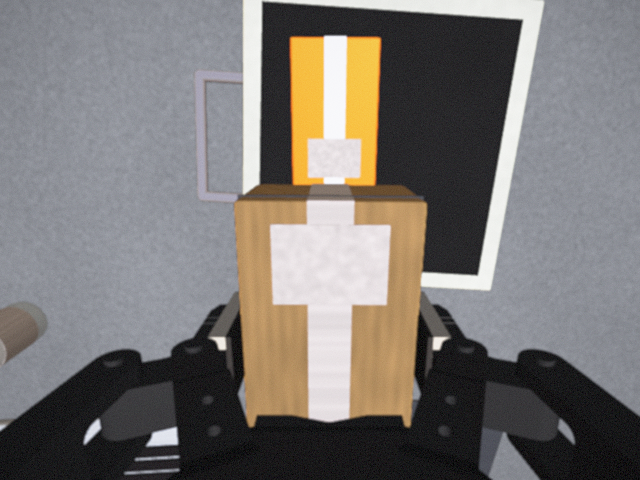

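The orange box is on the column, with its top at (290,38) to (376,184), and the drawer shows shut. The held brown box's far top edge is at row 198.

```bash
python3 - <<'E'
from h import *
c=cam('wrist')
P=np.array([onz(c,u,v,.156) for u,v in((290,37),(381,37),(377,185),(292,185))]); print(P.round(4),'centre',P.mean(0).round(4))
d=P[2]+P[3]-P[0]-P[1]; print('yaw',np.degrees(np.arctan2(d[1],d[0])),np.linalg.norm(d)/2,np.linalg.norm(P[0]-P[1]))
l,r=onz(c,236,199,.2874+.0283),onz(c,426,199,.2874+.0283); print('held far edge',l,r,'centre x',(l+r)[0]/2+.048,'y',(l+r)[1]/2)
e=onz(c,330,186,.2777); print('held far bottom',e[0]+.048)
E
```

```text
[[0.4725 0.2798 0.156 ]
 [0.4722 0.3375 0.156 ]
 [0.5658 0.3386 0.156 ]
 [0.5661 0.2793 0.156 ]] centre [0.5191 0.3088 0.156 ]
yaw 0.155198214826259 0.09361455184148788 0.05762079063894269
held far edge [0.54897236 0.27784925 0.3157    ] [0.54865877 0.33325698 0.3157    ] centre x 0.596815563761188 y 0.3055531134953443
held far bottom 0.5981748213308689
```

Request:
arm_command --series '[[[0, 26, 0.8, 0], [0, 26, 0.8, 0], [0, 25, 0.8, 0], [0, 0, 0, 0], [30, 0, 0, 0], [35, 0, 0, 0], [30, 0, 0, 0], [15, 0, 0, 0], [8, 0, 0, 0], [0, 0, 0, 0]]]'

```text
t: 52.25
tcp_pos: [0.5214, 0.3071, 0.1684]
tool_rot: [-0.502, 0.499, 0.502, 0.498]
force: [-0.9, 0.5, -1.8]
finger_gap: 0.665
```

Request:
arm_command --series '[[[0, 0, 0, 0], [0, 0, 0, 0]]]'

```text
t: 52.45
tcp_pos: [0.5222, 0.308, 0.1707]
tool_rot: [0.502, -0.497, -0.502, -0.499]
force: [0.4, -1.2, -1.2]
finger_gap: 0.672
```

Request:
arm_command --series '[[[2.5, 0, 0, 0], [0, 0, 0, 0], [0, 0, 0, 0]]]'

```text
t: 52.75
tcp_pos: [0.521, 0.3079, 0.1671]
tool_rot: [0.502, -0.498, -0.502, -0.498]
force: [0.0, -0.2, -2.6]
finger_gap: 0.665
```

Request:
arm_command --series '[[[1.2, 0, 0, 0], [0, 0, 0, 0], [0, 0, 0, 0]]]'

```text
t: 53.05
tcp_pos: [0.5211, 0.3079, 0.1658]
tool_rot: [0.502, -0.498, -0.502, -0.498]
force: [0.4, 1.2, -1.4]
finger_gap: 0.673
```

Request:
arm_command --series '[[[1, 0, 0, 0], [0, 0, 0, 0], [0, 0, 0, 0]]]'

```text
t: 53.35
tcp_pos: [0.5211, 0.308, 0.1657]
tool_rot: [0.502, -0.498, -0.502, -0.498]
force: [-2.1, -0.6, 5.8]
finger_gap: 0.667
```

Contact. I release, rise and check.

Request:
arm_command --series '[[[0, 0, 0, 0], [0, 0, 0, 0], [0, 0, 0, 0], [-15, 0, 0, 0], [-35, 0, 0, 0], [-40, 0, 0, 0], [-40, 0, 0, 0], [0, -30, 0, 0], [0, -30, 0, 0], [0, 0, 0, 0]]]' --jaw 85

```text
t: 54.35
tcp_pos: [0.5846, 0.3078, 0.2946]
tool_rot: [0.502, -0.497, -0.501, -0.499]
force: [-0.5, -1.1, 0.8]
finger_gap: 0.849
```

Request:
arm_command --series '[[[0, 0, 0, 0], [0, 0, 0, 0]]]'

```text
t: 54.55
tcp_pos: [0.5798, 0.3082, 0.2938]
tool_rot: [-0.502, 0.499, 0.503, 0.497]
force: [0.6, 0.1, -0.6]
finger_gap: 0.849
```

```bash
python3 - <<'E'
from h import *
s=st(); im,c=shot('wrist','w13.png')
for k,z in(('brown',.194),('orange',.156)):
  for b in blobs(mask(im,k),100): print(k,b[:,0].mean(0).round(),rectz(c,b,z))
im2,c2=shot('scene','s2.png'); im3,c3=shot('side','d2.png')
for n,i,cc in(('scene',im2,c2),('side',im3,c3)):
  for k,z in(('red',.015),('yellow',.015)):
    for b in blobs(mask(i,k)): 
      r=rectz(cc,b,z)
      if -.6<r[1]/1000<.5: print(n,k,r)
a=im[:,:,::-1]; b=cv2.resize(im3[60:260,140:420,::-1],(560,400)); 
cv2.imwrite('pics/fin.png',np.vstack([np.hstack([cv2.resize(a,(400,300)),cv2.resize(im2[140:300,360:540,::-1],(400,300),interpolation=2)]),cv2.resize(im3[90:240,140:540,::-1],(800,300))]))
E
```

```text
t 54.55 tcp [0.5798 0.3082 0.2938] x [-0.002 -0.001 -1.   ] z [-0.008  1.    -0.001] q [ 0.32  0.52  1.27  0.    1.36 -1.26] F [ 0.6  0.1 -0.6] gap 0.849
brown [362. 139.] (520.4, 327.1, 95.9, 21.8, 180.0)
brown [297. 138.] (520.5, 289.9, 96.2, 21.3, 179.9)
scene red (518.6, -199.6, 60.8, 13.7, 168.1)
scene red (345.5, -196.2, 57.8, 20.3, 37.2)
scene yellow (-227.2, -552.9, 92.8, 34.4, 107.7)
scene yellow (-357.4, -583.2, 166.1, 102.9, 14.6)
side red (343.2, -198.7, 61.6, 18.3, 36.4)
side red (517.3, -201.1, 57.7, 21.4, 167.8)
```

View pics/fin.png

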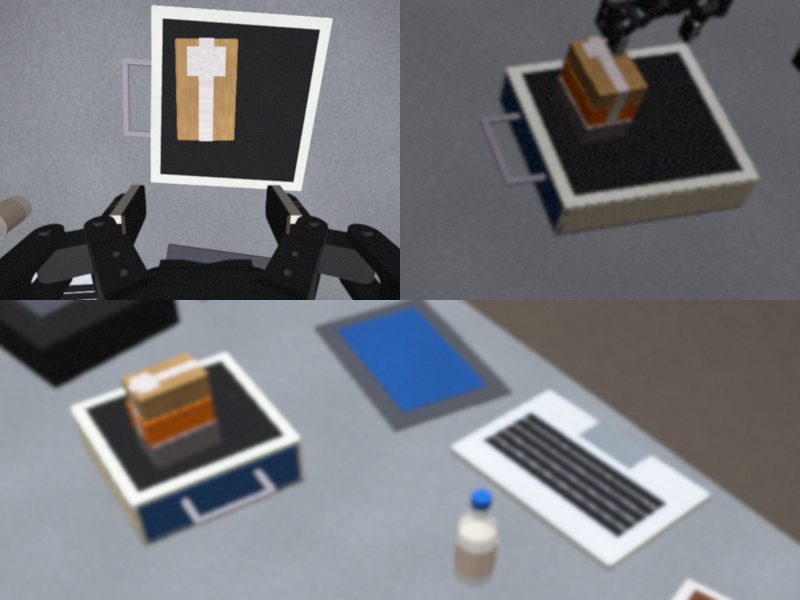

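The column is square: brown centre (0.520, 0.3085), orange about (0.520, 0.308), grey (0.5205, 0.3065). The drawer is flush and the arm is clear.

```bash
python3 -c "
from h import *
ticket.sign_off(); st()"
```

```text
the job is handed in; nothing more can be done
the job is handed in; nothing more can be done
```

The job is done and handed in at about 55 s of robot time; `sign_off` reports no verdict. I pulled the drawer to its end stop and seated the full-size nut driver and the pliers in their own cutouts. I then pushed the drawer shut and stacked the orange and then the brown box on the grey box. The ratchet and the white box were not in this scene.

**Last checks**
- **Tools:** pressing down on each met contact at 42 mm, the height it should have when fully home. I could not see the tools again after shutting the drawer.
- **Drawer:** it travelled 180 mm shut, and the front shows flush in the scene and side views.
- **Boxes:** the box centres agree to about 2 mm, and their yaws to about 0.5°.
- **Grey box:** it did not visibly move, but it was mostly hidden under the stack and I did not measure it again at the end.
- **Bystanders:** I kept clear of the cleaner, jar and mug. The cleaner looks undisturbed in the last pictures, but I did not re-measure any of the three.

**Disagreements**
- One corner height triangulated from two views of the orange box came out low (19 mm instead of 38 mm) because I matched the corner poorly. The box's measured size supported 38 mm, so I used that.
- The TCP readings also scattered by 1 to 2 mm at times.

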